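# Snap a crate-lid knob in and pull-test it

### The arm

A 6-joint arm with a two-finger parallel gripper is mounted at the origin on the work surface. World frame = base frame: x ahead of the robot, y to its left, z up, the work surface at z = 0. Lengths are in mm, angles in rad, forces in N, time in s.
With the tool pointing down it reaches from about 400 to 925 mm from the base axis. Payload 12.5 kg.
Tool frame: the origin (TCP) lies at the very end of the fingers, on their centre line; the grasp point (between the pads) lies env.hold_point_z behind it (env.hold_point_z is the distance from the TCP to the grasp point, in mm); y points along the fingers, z is the direction in which the jaws open and shut, and the axes are right-handed (so a half turn about y gives the same grasp; the last joint's range is limited). The gripper opens to 95 mm and grips with 3 to 60 N. Pads are 20 mm wide; open, the fingers measure 119 mm over their backs; the gripper's body (75 mm by 180 mm) begins 59 mm behind the grasp point.
Start: joints at [-1.36, 0.491, 1.559, -0, 1.092, -0.106], TCP at [194.728, -593.909, 214.661] pointing down, gripper open.
Joint ranges: [-3.1, 3.1], [-0.84, 2.19], [0.05, 2.79], [-1.13, 4.28], [0.06, 2.93], [-2.69, 2.69]. Speed limits (rad/s): [2.22, 2.22, 2.79, 3.14, 3.14, 3.14].

### API

Orientations are given as [roll, pitch, yaw] about the fixed x, y, z axes, in that order (R = Rz(yaw) Ry(pitch) Rx(roll)).
In Python, from cell import env gives the robot as it stands.
- The arm moves only by the shell command python3 -m inch 'ROWS'. ROWS is JSON, one flat list of numbers, 7 for each row, row after row: the shift along the tool's x, y, z in m, then the turn, a rotation vector about the tool's x, y, z in degrees, then the closure, from -1 (fully open) to 1 (shut). In form: [tx, ty, tz, ax, ay, az, hand, tx, ty, tz, ax, ay, az, hand, ...]. A call has 1 to 10 rows; each row shifts and turns the commanded pose from where the row before left it, along the tool's axes as they then stand; what a row does not reach is not made up. A row lasts 1/10 s, in which the tool goes at most 50 mm and 8.59 degrees, less where a joint would pass 70% of its speed; a pose out of reach is approached as far as the arm can. A call is refused whole if a number of a shift passes 0.05 or a number of a turn 8.59, either way. A call with a gripper value outside its range is refused whole. The fingers move at their own pace and stop on an object; the grip force is fixed at half the most. Time passes only in rows, so rows that do not move let the fingers close. It gives the time, the measured TCP pose, the force and the opening at its end, in the units of the state.
- env.state(): the state, without advancing time (a new reading comes with each control period).
- env.read_camera(name): name is "scene" or "top" or "wrist"; returns a dict with "pixels" (480x640x3 uint8, blue, green, red), "depth" (480x640 float32, mm along the optical axis (not along the pixel's ray), 0 where there is no reading), "mtx" (3x3 intrinsics, pixels), "R" (3x3) and "t" (3): a world point X has camera coordinates R X + t. Camera axes: x right, y down, z forward; pixel columns grow to the right and rows downward; lengths in mm; the calibration is good to about 2 mm. A picture is of the moment at which its call begins.
- env.job_done(): hands the job in, once; it reports no verdict.
The state is a dict: "t": time; "joints": joint angles; "qvel": joint speeds; "tau": joint torques, N m; "eef_pos": TCP position; "tcp_rot": TCP orientation; "ft_force": force on the tool from outside, world axes, zero at the start; "moment": the same for the moment, N m; "opening": opening from 0.0 (shut) to 1.0 (fully open).
Only numpy, scipy, OpenCV 4.12 (cv2) and the standard library are available. Lean on these libraries where they do the work, as an engineer would, in place of code of your own. Each camera call takes 0.05 s, during which the arm holds its last target.

### The job

Take the orange lid knob from the wooden rack, press it fully home into the socket of the blue lid panel on the pull-test jig so that it snaps in, then pull it straight up with 12 N, so that the dial needle stays in the green band for at least one and a half seconds, to prove that it holds. Then ease the pull off and let go, leaving the knob seated upright and flush. Never drive the needle into either red band (pull above 17 N, push above 22 N), and do not disturb the other knobs, the reference sphere or the bottle.

Things in the scene. Friction and masses are not known exactly. Their poses are not given: they have to be found in the camera images.
- orange_knob_grip (a point): Orange snap-in lid knob to test, upright in any of the rack's three holes. Point on its axis (z, up), 2 mm above the middle of its plain round head: 28 mm diameter, from 22 mm below to 18 mm above this point. Below the head a flange, 38 mm diameter, 4 mm thick, whose underside (seating face) is 26 mm below this point. Round, any yaw fits. 28 to 56 g.
- orange_knob_tip (a point): Lower tip of the orange knob's stem, on its axis, 32 mm below the seating face (58 mm below the grip point), 6 mm wide. From it a cone widens upward over 12 mm to a barb, 19 mm diameter, with a flat upper shoulder 18 mm below the seating face; then a neck, 11 mm diameter; then a guide collar, 21 mm diameter, 5 mm long, right under the flange.
- socket (a point): Centre of the round hole (23 mm diameter, chamfered) in the upper face of the blue panel, 130 x 100 x 6 mm, 100 mm above the table at rest; z up. The panel floats on a spring of 4 N/mm: 12 N of pull lifts it 3 mm, pushing sinks it likewise (it can move 7 mm). Home: the knob's grip point 26 mm above this point, flange flat on the panel. The jig has nothing higher than the panel.
- jaws (a point): Point on the socket's axis, 12 mm below its face, amid two spring jaws 13 mm apart, 5 mm thick. Their true height differs by up to 2 mm either way each time, unmeasured. Pushing the barb through takes 5 to 10 N; then it snaps and the flange rests on the panel; press on to about 13 N. Once home, the knob has 1.5 to 5 mm of free upward play before the barb takes the pull. Short of home it pulls out easily.
- needle (a joint): Red needle of the white dial: force on the panel, 0.1 rad per newton, plus for pulling up, minus for pressing down, near 0 at rest. Plus is anticlockwise from above; 0 points along the jig's +x. Green band 1.0 to 1.4 rad (10 to 14 N pull); red above 1.7 (17 N pull) and below -2.2 (22 N push). Dial 96 mm wide, face up, 58 mm high, 135 mm from the socket along the jig's +y.
- rack: Wooden rack, fixed, 70 x 200 x 45 mm (its x, y, z), origin at the centre of its underside; three holes 25 mm wide through its top, 65 mm apart along its y, each holding one knob whose flange rests on the top.
- jig: Pull-test jig, fixed: aluminium base 150 x 270 x 14 mm, origin on the table right below the socket; the base runs from 75 mm on its -y side to 195 mm on its +y side, where the dial is.
- grey_knob_a_grip (a point): Same point on a grey knob of the same shape, another batch, in the rack; leave alone.
- grey_knob_b_grip (a point): Same point on the second grey knob in the rack; leave alone.
- ref_sphere_mid (a point): Small white reference sphere on a dark steel stand, 54 mm across the foot, 68 mm tall; this point is 30 mm above the table on its axis. Leave alone.
- cleaner_mid (a point): Small clear bottle with white cap, 44 mm diameter, 100 mm tall; this point is half-way up. Leave alone.

How it is judged (in metres and radians):
On the way, in this order (a step that is already met when the one before it is completed fails the run):
1. the orange knob has snapped fully home in the socket (z of orange_knob_grip in the frame of socket between 0.0235 and 0.0273 m and x of orange_knob_grip in the frame of socket between -0.004 and 0.004 m and y of orange_knob_grip in the frame of socket between -0.004 and 0.004 m and angle between orange_knob_grip's own z axis and vertical below 0.14 rad), for 0.2 s.
2. the knob is pulled up with 10 to 14 N (needle in the green band) for 1.2 s without a break, and holds (value of joint needle between 1 and 1.4 rad and z of orange_knob_grip in the frame of socket between 0.0235 and 0.0328 m and x of orange_knob_grip in the frame of socket between -0.004 and 0.004 m and y of orange_knob_grip in the frame of socket between -0.004 and 0.004 m and angle between orange_knob_grip's own z axis and vertical below 0.14 rad), for 1.2 s.
At the end, for the whole second after the job is handed in: The orange knob sits in the socket, within 2.2 mm of home height, 4 mm of centre and 8 degrees of upright, at rest, and the needle is back within 2.5 N of zero (z of orange_knob_grip in the frame of socket between 0.0235 and 0.0282 m and x of orange_knob_grip in the frame of socket between -0.004 and 0.004 m and y of orange_knob_grip in the frame of socket between -0.004 and 0.004 m and angle between orange_knob_grip's own z axis and vertical below 0.14 rad and value of joint needle between -0.25 and 0.25 rad and velocity of joint needle below 0.3 rad/s); the robot touches nothing.
It fails at once if the needle went into the red on the pull side (over 17 N) (value of joint needle above 1.7 rad).
It fails at once if the needle went into the red on the push side (over 22 N) (value of joint needle below -2.2 rad).
It fails at once if a grey knob was disturbed (moved over 12 mm) (distance of any of grey_knob_a_grip, grey_knob_b_grip from where it was at the start of the episode above 0.012 m).
It fails at once if the reference sphere or the bottle was disturbed (moved over 15 mm) (distance of any of ref_sphere_mid, cleaner_mid from where it was at the start of the episode above 0.015 m).
It also fails if it takes over 64 s, if anything falls off the work surface, if the arm or the gripper's body presses on something with over 40 N, if the wrist force passes 120 N, or if a joint passes its speed limit or range.

## Working session

There is one attempt and no reset: what is moved stays moved. The work goes in short steps, Python scripts to look and compute and a shell command to move; the robot and the scene stay as the last step left them, time stands still between calls to the robot, and variables do not carry over. Pictures are saved under pics/ and viewed, and the job is handed in when it is done.

```bash
mkdir -p pics; ls
python3 - <<'E'
from cell import env
import cv2
print(env.state(), env.hold_point_z)
for n in ("scene","top","wrist"):
    c=env.read_camera(n); cv2.imwrite(f"pics/{n}0.png",c["pixels"])
    print(n,c["mtx"].tolist(),c["R"].round(4).tolist(),c["t"].round(1).tolist())
E
```

```text
pics
{'t': 0.0, 'joints': array([-1.35960971e+00,  4.91565945e-01,  1.55944841e+00,  2.19244967e-05,
        1.09174519e+00, -1.05576706e-01]), 'qvel': array([ 0.00241705, -0.00012041,  0.00078789, -0.00132405,  0.00120727,
       -0.00268794]), 'tau': array([ 2.31216982e-03, -6.12636566e+01, -2.58172721e+01,  6.91905781e-02,
        4.83246823e-02, -1.43244242e-04]), 'eef_pos': array([ 194.66955618, -593.64129056,  214.05815425]), 'tcp_rot': array([-1.57195468e+00,  1.42304838e-04, -2.82483953e+00]), 'ft_force': array([-0.43195532,  1.08167897, -0.01787549]), 'moment': array([ 0.0040357 , -0.00480513, -0.04604074]), 'opening': 1.0009662966165938} 18.8
scene [[436.47571400877666, 0.0, 321.3189445839097], [0.0, 436.47571400877666, 238.99905514374367], [0.0, 0.0, 1.0]] [[0.766, 0.6429, 0.0035], [0.3767, -0.4444, -0.8128], [-0.521, 0.6239, -0.5825]] [-471.0, -137.6, 1118.1]
top [[438.35565969693954, 0.0, 324.7479497372156], [0.0, 438.35565969693954, 236.60316954613597], [0.0, 0.0, 1.0]] [[-0.0305, -0.9995, 0.0019], [-0.9781, 0.0295, -0.2058], [0.2057, -0.0081, -0.9786]] [27.7, 592.6, 849.8]
wrist [[387.4919092089131, 0.0, 320.1355674702208], [0.0, 387.4919092089131, 241.78919425300646], [0.0, 0.0, 1.0]] [[0.3101, -0.9507, 0.0003], [-0.9212, -0.3004, 0.2475], [-0.2352, -0.0771, -0.9689]] [-624.1, -26.3, 388.9]
```

View pics/scene0.png

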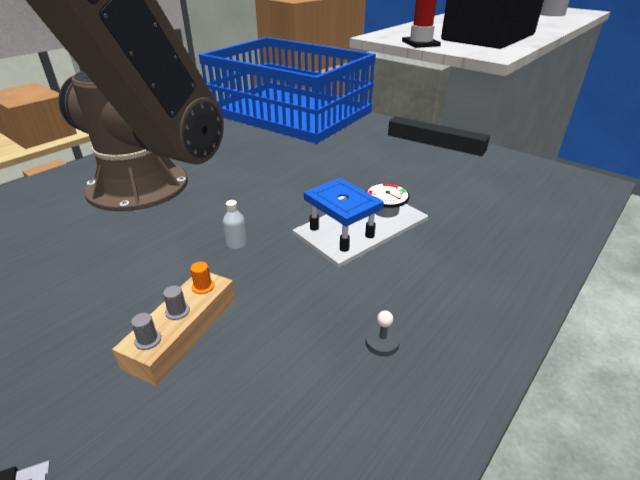

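View pics/top0.png

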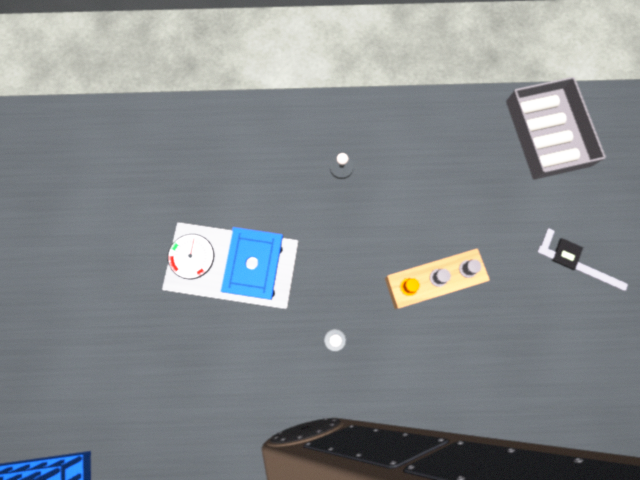

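View pics/wrist0.png

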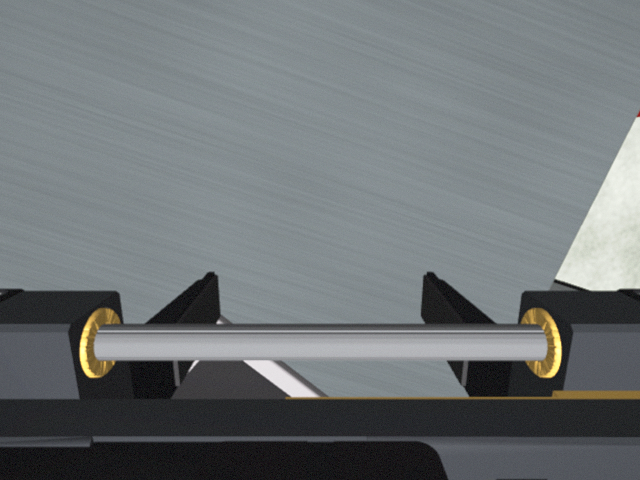

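```bash
cat > h.py <<'E'
from cell import env
import numpy as np, cv2
def cloud(c):
    d=c["depth"].astype(float); v,u=np.indices(d.shape); K=c["mtx"]
    P=np.stack([(u-K[0,2])/K[0,0]*d,(v-K[1,2])/K[1,1]*d,d],-1)
    W=(P-c["t"])@c["R"]; W[d==0]=np.nan; return W
def ray(c,u,v,z):
    r=c["R"].T@np.linalg.solve(c["mtx"],[u,v,1.]); o=-c["R"].T@c["t"]
    return o+r*(z-o[2])/r[2]
def masks(c):
    hsv=cv2.cvtColor(c["pixels"],cv2.COLOR_BGR2HSV)
    H,S,V=[hsv[...,i].astype(int) for i in range(3)]
    return {"orange":(H>5)&(H<22)&(S>215)&(V>120),"blue":(H>100)&(H<125)&(S>180)&(V>100)}
def circ(xy):  # algebraic circle fit
    A=np.c_[2*xy,np.ones(len(xy))]; s=np.linalg.lstsq(A,(xy**2).sum(1),rcond=None)[0]
    return s[:2],np.sqrt(s[2]+s[:2]@s[:2])
E
python3 - <<'E'
from h import *
for n in ("top","scene"):
    c=env.read_camera(n); W=cloud(c); m=masks(c)
    o=m["orange"]&(np.abs(W[...,2]-70)<30)
    p=W[o]; print(n,"orange n",o.sum(),"zmax",np.nanpercentile(p[:,2],[5,50,95]))
    t=p[p[:,2]>np.nanmax(p[:,2])-5]; print(" head top",t.mean(0),np.ptp(t,axis=0),len(t))
    v,u=np.nonzero(o); print(" px",u.min(),u.max(),v.min(),v.max())
    if n=="scene": side=p[(p[:,2]>60)&(p[:,2]<84)]; print(" side circ",circ(side[:,:2]))
    b=m["blue"]&(np.abs(W[...,2]-98)<8)
    b=b&(W[...,0]>300)
    p=W[b]; print(" panel z",np.median(p[:,2])); r=cv2.minAreaRect(p[:,:2].astype(np.float32)); print(" rect",r)
    mm=b.astype(np.uint8); cs,_=cv2.findContours(mm,cv2.RETR_CCOMP,cv2.CHAIN_APPROX_NONE)
    for k in cs:
        if 10<len(k): 
            q=np.array([ray(c,*x[0],100)[:2] for x in k]); print(" cont",len(k),q.mean(0),circ(q))
            rr=cv2.minAreaRect(q.astype(np.float32)); print("   ",rr)
E
```

```text
top orange n 72 zmax [47.27409759 71.94198774 88.57565913]
 head top [ 482.31846775 -151.58841126   88.00355556] [23.87104641 16.08252043  4.90525719] 15
 px 402 414 279 293
 panel z 99.47674489764657
 rect ((537.732666015625, 154.0341339111328), (96.30256652832031, 124.88449096679688), 80.12974548339844)
 cont 16 [476.70568937 117.08978347] (array([477.39899475, 120.24682429]), np.float64(5.671886755962355))
    ((476.67169189453125, 117.13587188720703), (2.5572586059570312, 15.75317096710205), 80.1679458618164)
 cont 14 [540.342891   136.48677511] (array([540.99301595, 136.37077622]), np.float64(3.473037975012894))
    ((541.9596557617188, 137.04595947265625), (7.630762100219727, 9.723319053649902), 36.03102493286133)
 cont 301 [541.39037935 148.526807  ] (array([543.1219459 , 159.09165032]), np.float64(57.66150963105672))
    ((537.58642578125, 153.31590270996094), (97.17727661132812, 124.87629699707031), 80.009521484375)
 cont 28 [519.13737384 172.7251498 ] (array([519.33990741, 172.57730685]), np.float64(6.163146472094561))
    ((518.329833984375, 172.9481964111328), (14.1518630
[... 1011 characters left out ...]
8828125), (2415.59130859375, 181.4287872314453), 89.27232360839844)
 cont 168 [545.45537188 148.34960818] (array([543.28436115, 149.50312601]), np.float64(69.58144092798568))
    ((543.52490234375, 149.79751586914062), (109.91087341308594, 140.98672485351562), 79.3447494506836)
 cont 26 [540.6269129 152.2846472] (array([540.9038221 , 152.25806284]), np.float64(11.710195563398075))
    ((541.7000122070312, 151.07464599609375), (24.198219299316406, 23.678789138793945), 40.35932922363281)
 cont 78 [ 590.45758385 2477.42934924] (array([ 588.37145817, 2480.25986448]), np.float64(65.74161959394768))
    ((587.478515625, 2483.11962890625), (124.96375274658203, 191.2003631591797), 89.36663055419922)
```

```bash
cat >> h.py <<'E'
from scipy.spatial.transform import Rotation as Ro
def toolR(s=None):
    s=s or env.state(); return Ro.from_euler("xyz",s["tcp_rot"]).as_matrix()
def plan(target,yaw=None):
    s=env.state(); R=toolR(s); d=np.array(target)-s["eef_pos"]
    print("t",round(s["t"],2),"pos",s["eef_pos"].round(2),"rpy",s["tcp_rot"].round(4),"F",s["ft_force"].round(2),"op",round(s["opening"],3),"j",s["joints"].round(2))
    print("tool shift mm",(R.T@d).round(2))
    if yaw is not None:
        Rt=Ro.from_euler("xyz",[-np.pi/2,0,yaw]).as_matrix()
        print("turn deg",np.degrees(Ro.from_matrix(R.T@Rt).as_rotvec()).round(2),"shift after turn",(Rt.T@d).round(2))
E
python3 - <<'E'
from h import *
c=env.read_camera("top");W=cloud(c)
for z in (45,):
    hsv=cv2.cvtColor(c["pixels"],cv2.COLOR_BGR2HSV)
    m=(abs(W[...,2]-45)<6)&(W[...,1]<-80)&(W[...,1]>-360)&(W[...,0]>380)&(W[...,0]<620)
    print(cv2.minAreaRect(W[m][:,:2].astype(np.float32)))
c=env.read_camera("scene");W=cloud(c)
m=(abs(W[...,2]-45)<5)&(W[...,1]<-80)&(W[...,1]>-400)&(W[...,0]>380)&(W[...,0]<620)
print(cv2.minAreaRect(W[m][:,:2].astype(np.float32)))
plan([488,-160,214],-1.28)
E
```

```text
((503.118408203125, -222.97447204589844), (69.98433685302734, 201.80126953125), 14.995079040527344)
((503.6416931152344, -222.3317108154297), (73.69336700439453, 202.39993286132812), 15.100321769714355)
t 0.35 pos [ 194.73 -593.86  214.51] rpy [-1.5710e+00  1.0000e-04 -2.8248e+00] F [-0.29 -0.75  0.24] op 1.0 j [-1.36  0.49  1.56  0.    1.09 -0.11]
tool shift mm [-413.83    0.6  -320.91]
turn deg [ 0.000e+00 -8.851e+01 -1.000e-02] shift after turn [-331.56    0.51  405.35]
```

```bash
python3 -m inch '[0,0,0,0,-8.5,0,-1, 0,0,0,0,-8.5,0,-1, 0,0,0,0,-8.5,0,-1, 0,0,0,0,-8.5,0,-1, 0,0,0,0,-8.5,0,-1, 0,0,0,0,-8.5,0,-1, 0,0,0,0,-8.5,0,-1, 0,0,0,0,-8.5,0,-1, 0,0,0,0,-8.5,0,-1, 0,0,0,0,-8.5,0,-1]'
python3 - <<'E'
from h import *
plan([488,-160,230],-1.309)
E
```

```text
t: 1.35
eef_pos: [194.7, -593.9, 214.6]
tcp_rot: [-1.571, 0.0, -1.335]
ft_force: [0.6, 0.4, -0.2]
opening: 0.999
t 1.35 pos [ 194.72 -593.87  214.63] rpy [-1.5708  0.     -1.3352] F [ 0.56  0.38 -0.18] op 0.999 j [-1.36  0.49  1.56  0.    1.09 -1.6 ]
tool shift mm [-353.42  -15.36  386.46]
turn deg [-0.  -1.5 -0. ] shift after turn [-343.18  -15.37  395.58]
```

```bash
python3 -m inch '[0,0,0,0,-1.5,0,-1, -0.038,-0.0017,0.044,0,0,0,-1, -0.038,-0.0017,0.044,0,0,0,-1, -0.038,-0.0017,0.044,0,0,0,-1, -0.038,-0.0017,0.044,0,0,0,-1, -0.038,-0.0017,0.044,0,0,0,-1, -0.038,-0.0017,0.044,0,0,0,-1, -0.038,-0.0017,0.044,0,0,0,-1, -0.038,-0.0017,0.044,0,0,0,-1, -0.038,-0.0017,0.044,0,0,0,-1]'
python3 - <<'E'
from h import *
plan([488,-160,230],-1.309)
c=env.read_camera("wrist");cv2.imwrite("pics/w1.png",c["pixels"])
print("cam at",-c["R"].T@c["t"],"axis",c["R"][2])
E
```

```text
t: 2.35
eef_pos: [450.6, -221.5, 228.1]
tcp_rot: [-1.57, -0.0, -1.319]
ft_force: [0.6, -1.1, -0.1]
opening: 1.001
t 2.35 pos [ 450.56 -221.54  228.09] rpy [-1.5704e+00 -5.0000e-04 -1.3189e+00] F [ 0.64 -1.14 -0.15] op 1.001 j [-0.59  0.3   1.84 -0.    1.   -0.84]
tool shift mm [-50.27  -1.91  51.6 ]
turn deg [-0.02 -0.57  0.03] shift after turn [-49.75  -1.91  52.09]
cam at [ 433.30578112 -153.30960204  397.49164135] axis [ 0.06253109 -0.24162331 -0.96835326]
```

View pics/w1.png

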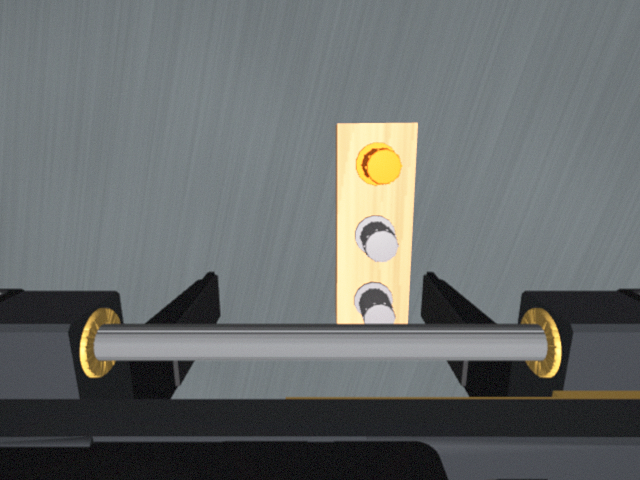

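```bash
cat >> h.py <<'E'
def knob(c,ztop=89,zfl=None):
    W=cloud(c); m=masks(c)["orange"]
    out={}
    t=m&(W[...,2]>ztop-6)&(W[...,2]<ztop+6)
    if t.sum()>10:
        mm=t.astype(np.uint8); k=max(cv2.findContours(mm,0,1)[0],key=cv2.contourArea)
        e=cv2.minEnclosingCircle(k); mo=cv2.moments(mm,True); u,v=mo["m10"]/mo["m00"],mo["m01"]/mo["m00"]
        out["top"]=(t.sum(),(round(u,1),round(v,1)),np.round(ray(c,u,v,ztop),1),np.round(np.nanmean(W[t],0),1))
    return out
E
python3 - <<'E'
from h import *
c=env.read_camera("wrist")
W=cloud(c)
m=(np.abs(W[...,2]-89)<4); m[250:]=0
v,u=np.nonzero(m); print(u.min(),u.max(),v.min(),v.max(), len(u))
for lo,hi in((0,200),(200,270)):
    mm=m.copy(); mm[:lo]=0; mm[hi:]=0
    v,u=np.nonzero(mm); print(u.mean(),v.mean(),ray(c,u.mean(),v.mean(),89),np.nanmean(W[mm],0),"z",np.nanmedian(W[mm][:,2]),np.ptp(u),np.ptp(v))
print(knob(c))
# flange/rack
m=(np.abs(W[...,2]-45)<2);m[320:]=0
print(np.nanmedian(W[m][:,2]),cv2.minAreaRect(W[m][:,:2].astype(np.float32)))
R=toolR(); s=env.state()
for off in ([0,0,0],[0,-18.8,0],[0,40,0]):
    X=s["eef_pos"]+R@np.array(off); p=c["mtx"]@(c["R"]@X+c["t"]); print(off,p[:2]/p[2])
E
```

```text
360 396 154 249 1366
378.3491246138002 171.53244078269825 [ 486.34637686 -158.50720455   89.        ] [ 486.49817656 -158.57289399   88.12516387] z 88.16774315521334 36 35
376.2253164556962 242.93924050632913 [ 501.29558951 -214.57246264   89.        ] [ 501.47103748 -214.75496664   88.1732418 ] z 88.3056181277256 32 15
{}
44.44886151692728 ((501.7708740234375, -213.1790313720703), (69.89987182617188, 183.0592498779297), 14.996841430664062)
[0, 0, 0] [315.18769838 301.103591  ]
[0, -18.8, 0] [314.69181431 318.71460407]
[0, 40, 0] [315.9709257  273.28776166]
```

Run:
```python
from h import *
plan([487,-159.3,54],-1.309)
```

```text
t 2.45 pos [ 452.03 -219.17  228.16] rpy [-1.5698e+00 -1.0000e-04 -1.3133e+00] F [0.16 0.44 0.06] op 1.005 j [-0.58  0.3   1.84  0.    1.   -0.84]
tool shift mm [-49.01 174.2   48.88]
turn deg [-0.06 -0.24  0.01] shift after turn [-48.78 174.16  49.27]
```

```bash
python3 -m inch '[-0.024,0,0.024,0,0,0,-1, -0.024,0,0.024,0,0,0,-1, 0,0.03,0,0,0,0,-1, 0,0.03,0,0,0,0,-1, 0,0,0,0,0,0,-1, 0,0,0,0,0,0,-1]'
python3 - <<'E'
from h import *
plan([487,-159.3,54],-1.309)
c=env.read_camera("wrist");W=cloud(c)
m=(np.abs(W[...,2]-89)<4); m[:, :250]=0;m[:,400:]=0;m[320:]=0
n,l,st,ce=cv2.connectedComponentsWithStats(m.astype(np.uint8))
for i in range(1,n):
    if st[i][4]>100: print(st[i],ce[i],ray(c,*ce[i],89))
cv2.imwrite("pics/w2.png",c["pixels"])
E
```

```text
t: 3.05
eef_pos: [484.0, -165.3, 168.2]
tcp_rot: [-1.571, 0.0, -1.317]
ft_force: [0.5, -0.0, 0.6]
opening: 0.998
t 3.05 pos [ 484.01 -165.32  168.24] rpy [-1.5712e+00  2.0000e-04 -1.3173e+00] F [ 0.51 -0.01  0.59] op 0.998 j [-0.46  0.39  1.89 -0.    0.87 -0.71]
tool shift mm [ -5.05 114.24   4.45]
turn deg [ 0.03 -0.47 -0.01] shift after turn [ -5.04 114.24   4.44]
[ 305  221   44   41 1316] [326.11854103 241.16109422] [ 486.42944336 -157.65126526   89.        ]
[310 311  34   9 189] [326.55555556 316.26455026] [ 500.40153394 -209.83882297   89.        ]
```

View pics/w2.png

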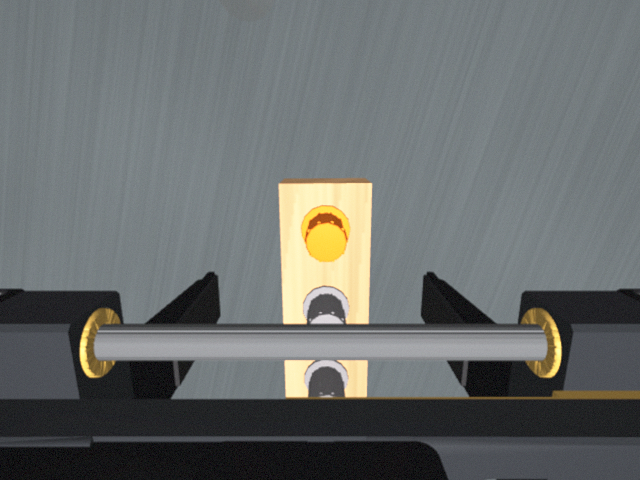

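```bash
python3 -m inch '[-0.0056,0,0.0044,0,-0.4,0,-1, 0,0.03,0,0,0,0,-1, 0,0.03,0,0,0,0,-1, 0,0.02,0,0,0,0,-1, 0,0,0,0,0,0,-1,0,0,0,0,0,0,-1]'
python3 - <<'E'
from h import *
plan([487,-158.8,54],-1.309)
c=env.read_camera("wrist")
cv2.imwrite("pics/w3.png",c["pixels"])
E
```

```text
t: 3.7
eef_pos: [487.4, -158.4, 88.8]
tcp_rot: [-1.57, -0.001, -1.308]
ft_force: [0.2, -0.0, -0.2]
opening: 0.997
t 3.7 pos [ 487.39 -158.38   88.81] rpy [-1.5701e+00 -7.0000e-04 -1.3083e+00] F [ 0.2  -0.03 -0.18] op 0.997 j [-0.44  0.51  1.96 -0.    0.67 -0.71]
tool shift mm [ 0.28 34.81 -0.51]
turn deg [-0.04  0.04  0.04] shift after turn [ 0.31 34.81 -0.49]
```

View pics/w3.png

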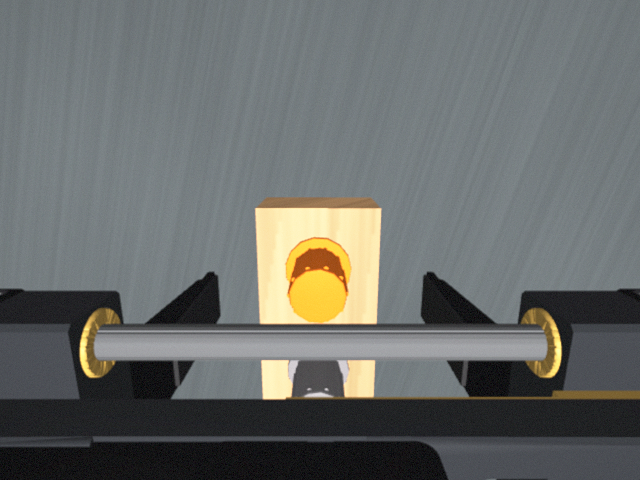

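Run:
```python
from h import *
c=env.read_camera("wrist");g=c["pixels"]
R=toolR(); s=env.state()
p=c["mtx"]@(c["R"]@s["eef_pos"]+c["t"]); print("tcp px",p[:2]/p[2],p[2])
hsv=cv2.cvtColor(g,cv2.COLOR_BGR2HSV); m=((hsv[...,0]>5)&(hsv[...,0]<25)&(hsv[...,1]>200)&(hsv[...,2]>230)).astype(np.uint8)
m[:, :280]=0;m[:,360:]=0;m[:268]=0;m[325:]=0
k=max(cv2.findContours(m,0,1)[0],key=cv2.contourArea)
print(cv2.fitEllipse(k),cv2.minEnclosingCircle(k))
for e in (cv2.fitEllipse(k)[0],cv2.minEnclosingCircle(k)[0]): print(ray(c,*e,89), R.T@(ray(c,*e,89)-s["eef_pos"]))
W=cloud(c); mm=(np.abs(W[...,2]-45)<2);mm[320:]=0
print(np.nanmedian(W[mm][:,2]),cv2.minAreaRect(W[mm][:,:2].astype(np.float32)))
q=W[mm][:,:2]; ax=np.array([-.2588,.9659]); print("far end along y",np.max(q@ax), "expected from scene centre", np.array([503.3,-222.6])@ax+100, "x extents",np.percentile(q@[.9659,.2588],[0,100]),np.array([503.3,-222.6])@[.9659,.2588])
```

```text
tcp px [319.48088168 297.18581319] 181.51399606925833
((288.30145263671875, 276.08319091796875), (14.7594575881958, 24.07765007019043), 36.671627044677734) ((300.5, 283.0), 17.356653213500977)
[ 471.0082125  -152.23583715   89.        ] [-10.38229342   0.23338487 -14.39698957]
[ 477.29293424 -154.07622215   89.        ] [-6.97354983  0.24903    -8.80548113]
44.4029888452787 ((486.4302062988281, -157.77752685546875), (70.21622467041016, 68.72291564941406), 14.940492630004883)
far end along y -243.89665159953174 expected from scene centre -245.26337999999998 x extents [393.87938839 464.11699647] 428.52859
```

```bash
python3 -m inch '[-0.0007,0.012,-0.0007,0,0,0,-1, 0,0.012,0,0,0,0,-1, 0,0.01,0,0,0,0,-1, 0,0,0,0,0,0,-1,0,0,0,0,0,0,-1]'
python3 - <<'E'
from h import *
plan([487,-158.8,54],-1.309)
E
```

```text
t: 4.3
eef_pos: [486.0, -157.8, 53.8]
tcp_rot: [-1.571, 0.0, -1.308]
ft_force: [-0.4, -0.3, -0.5]
opening: 1.0
t 4.3 pos [ 486.03 -157.78   53.76] rpy [-1.5711e+00  2.0000e-04 -1.3081e+00] F [-0.35 -0.28 -0.48] op 1.0 j [-0.44  0.57  1.99 -0.    0.59 -0.71]
tool shift mm [ 1.24 -0.24  0.68]
turn deg [ 0.02  0.05 -0.01] shift after turn [ 1.24 -0.24  0.68]
```

```bash
python3 -m inch '[0,0,0,0,0,0,1, 0,0,0,0,0,0,1, 0,0,0,0,0,0,1, 0,0,0,0,0,0,1,0,0,0,0,0,0,1,0,0,0,0,0,0,1,0,0,0,0,0,0,1,0,0,0,0,0,0,1]'
python3 - <<'E'
from h import *
plan([487,-158.8,54],-1.309)
c=env.read_camera("wrist");cv2.imwrite("pics/w4.png",c["pixels"])
E
```

```text
t: 5.1
eef_pos: [486.0, -157.8, 53.8]
tcp_rot: [-1.571, -0.0, -1.308]
ft_force: [0.0, -0.3, -0.2]
opening: 0.385
t 5.1 pos [ 486.02 -157.77   53.78] rpy [-1.5708e+00 -1.0000e-04 -1.3081e+00] F [ 0.04 -0.29 -0.19] op 0.385 j [-0.44  0.57  1.99 -0.    0.59 -0.71]
tool shift mm [ 1.25 -0.22  0.68]
turn deg [-0.    0.05  0.01] shift after turn [ 1.25 -0.22  0.68]
```

View pics/w4.png

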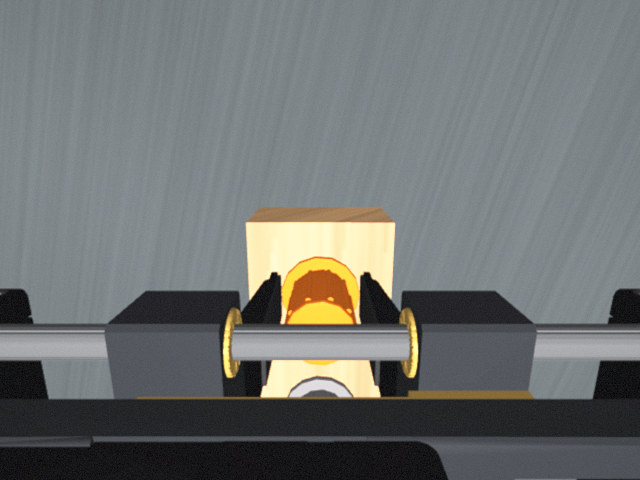

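```bash
python3 -m inch '[0,0,0,0,0,0,1, 0,0,0,0,0,0,1, 0,0,0,0,0,0,1, 0,0,0,0,0,0,1,0,0,0,0,0,0,1]'
python3 - <<'E'
from h import *
plan([487,-158.8,54],-1.309)
c=env.read_camera("wrist");cv2.imwrite("pics/w5.png",c["pixels"])
E
```

```text
t: 5.65
eef_pos: [486.0, -157.8, 53.8]
tcp_rot: [-1.571, -0.0, -1.308]
ft_force: [0.2, 0.7, -0.2]
opening: 0.291
t 5.65 pos [ 485.99 -157.78   53.76] rpy [-1.5708e+00 -1.0000e-04 -1.3081e+00] F [ 0.17  0.7  -0.2 ] op 0.291 j [-0.44  0.57  1.99 -0.    0.59 -0.71]
tool shift mm [ 1.24 -0.24  0.71]
turn deg [0.   0.05 0.  ] shift after turn [ 1.24 -0.24  0.71]
```

View pics/w5.png

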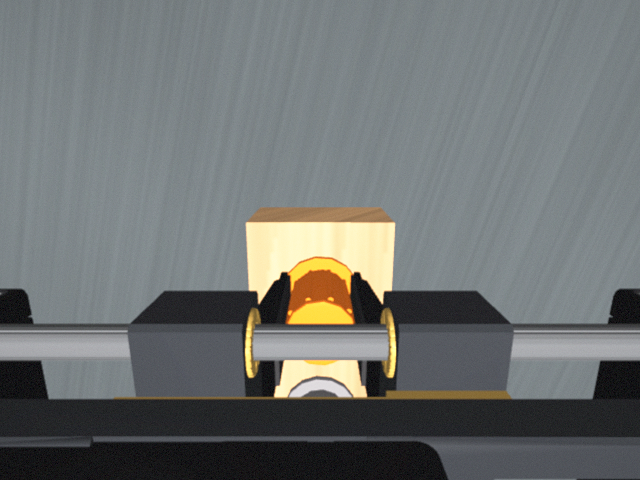

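```bash
python3 -m inch '[0,-0.01,0,0,0,0,1, 0,-0.02,0,0,0,0,1, 0,-0.03,0,0,0,0,1, 0,-0.03,0,0,0,0,1, 0,-0.03,0,0,0,0,1, 0,-0.03,0,0,0,0,1, 0,0,0,0,0,0,1, 0,0,0,0,0,0,1]'
python3 - <<'E'
from h import *
plan([540.7,152.2,204],-1.309)
for n in ("scene","top","wrist"):
    c=env.read_camera(n);cv2.imwrite(f"pics/{n}6.png",c["pixels"])
E
```

```text
t: 6.5
eef_pos: [485.9, -157.7, 204.4]
tcp_rot: [-1.57, -0.001, -1.308]
ft_force: [-1.0, -0.6, -0.5]
opening: 0.289
t 6.5 pos [ 485.87 -157.72  204.39] rpy [-1.5698e+00 -1.0000e-03 -1.3081e+00] F [-0.99 -0.62 -0.47] op 0.289 j [-0.44  0.34  1.85 -0.    0.95 -0.71]
tool shift mm [-2.8505e+02  2.5000e-01  1.3342e+02]
turn deg [-0.06  0.05  0.05] shift after turn [-285.16    0.39  133.17]
```

View pics/scene6.png

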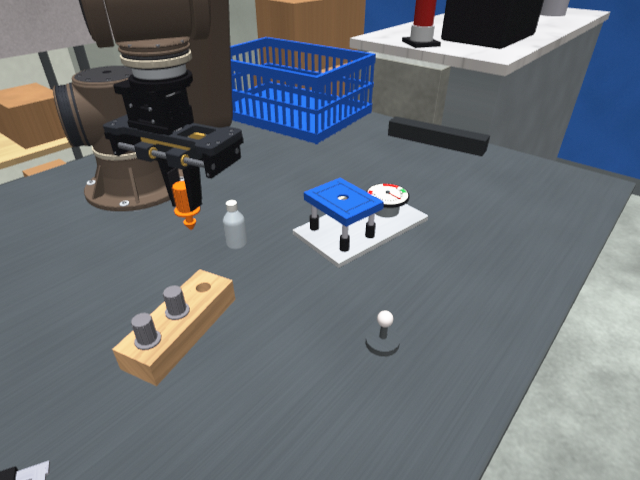

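View pics/wrist6.png

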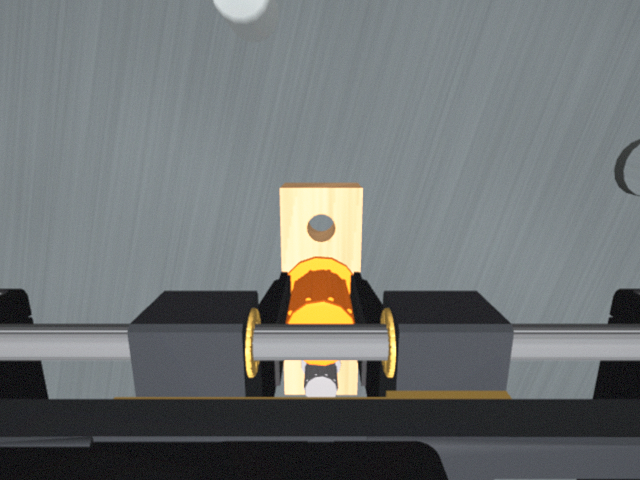

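```bash
python3 -m inch '[-0.03,0,0.0166,0,0,0,1, -0.035,0,0.0195,0,0,0,1, -0.035,0,0.0195,0,0,0,1, -0.035,0,0.0195,0,0,0,1, -0.035,0,0.0195,0,0,0,1, -0.035,0,0.0195,0,0,0,1, -0.035,0.02,0.0195,0,0,0,1, 0,0.019,0,0,0,0,1, 0,0,0,0,0,0,1, 0,0,0,0,0,0,1]'
python3 - <<'E'
from h import *
plan([540.7,152.2,165],-1.309)
for n in ("scene","wrist"):
    c=env.read_camera(n);cv2.imwrite(f"pics/{n}7.png",c["pixels"])
E
```

```text
t: 7.65
eef_pos: [552.4, 108.4, 164.3]
tcp_rot: [-1.573, 0.0, -1.308]
ft_force: [0.3, 0.2, 0.6]
opening: 0.293
t 7.65 pos [552.41 108.4  164.25] rpy [-1.5727e+00  2.0000e-04 -1.3082e+00] F [0.29 0.16 0.6 ] op 0.293 j [ 0.08  0.46  1.77 -0.    0.91 -0.19]
tool shift mm [-45.34  -0.74   0.06]
turn deg [ 0.11  0.05 -0.01] shift after turn [-4.534e+01 -7.500e-01  3.000e-02]
```

View pics/scene7.png

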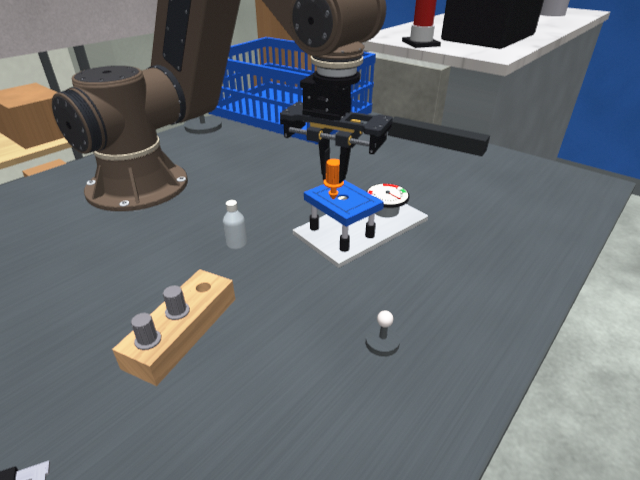

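View pics/wrist7.png

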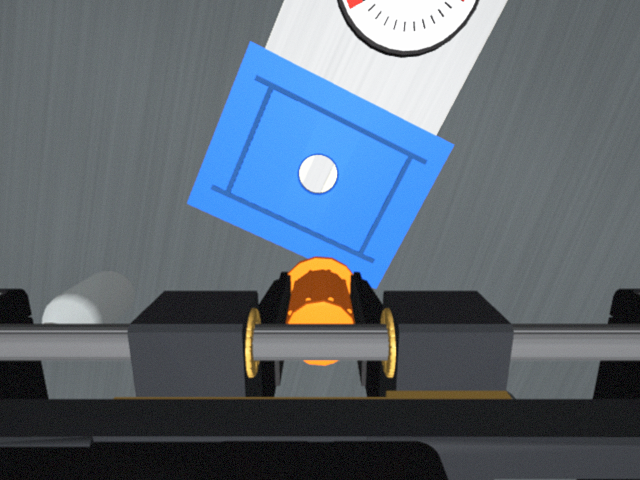

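```bash
cat >> h.py <<'E'
from scipy.optimize import least_squares
ZG=17.2  # grip point above TCP
PROF=[(40-22,14),(-22+40-40,14),(-22,19),(-26,19),(-26,10.5),(-31,10.5),(-44,9.5),(-46,9.5),(-58,3)]
def proj(c,X):
    p=(X@c["R"].T+c["t"])@c["mtx"].T; return p[:,:2]/p[:,2:]
def circ3(x,y,z,r,n=120):
    a=np.linspace(0,2*np.pi,n); return np.c_[x+r*np.cos(a),y+r*np.sin(a),np.full(n,z)]
def socket_from(c,thr=None,zs=100):
    g=c["pixels"]; hsv=cv2.cvtColor(g,cv2.COLOR_BGR2HSV)
    m=((hsv[...,0]>98)&(hsv[...,0]<128)&(hsv[...,1]>150)).astype(np.uint8)
    cs,h=cv2.findContours(m,cv2.RETR_CCOMP,cv2.CHAIN_APPROX_NONE)
    for k,hh in zip(cs,h[0]):
        if hh[3]>=0 and len(k)>20:
            q=np.array([ray(c,*x[0],zs)[:2] for x in k]); ce,r=circ(q)
            if 8<r<15: print("hole r",r,ce,"px",k[:,0].mean(0), "resid",np.std(np.linalg.norm(q-ce,axis=1)))
E
python3 - <<'E'
from h import *
s=env.state();T=s["eef_pos"]; R=toolR(s)
c=env.read_camera("wrist"); socket_from(c)
p=cv2.cvtColor(c["pixels"],cv2.COLOR_BGR2HSV)
o=((p[...,0]>3)&(p[...,0]<28)&(p[...,1]>150))
# topmost orange boundary per column
pts=[]
for u in range(294,348):
    v=np.nonzero(o[230:320,u])[0]
    if len(v): pts.append((u,230+v[0]-0.5))
pts=np.array(pts); print(pts[::8])
def f(x):
    zt=T[2]+ZG-22; zb=T[2]+ZG-26
    P=np.r_[proj(c,circ3(T[0]+x[0],T[1]+x[1],zt,19)),proj(c,circ3(T[0]+x[0],T[1]+x[1],zb,19))].astype(np.float32)
    h=cv2.convexHull(P)
    return [cv2.pointPolygonTest(h,(float(a),float(b)),True) for a,b in pts]
r=least_squares(f,[0,0],diff_step=1e-2,x_scale=1); r=least_squares(f,[0.5,0.5],diff_step=0.2)
d=r.x; print("knob-TCP world",d,"tool",R.T@[d[0],d[1],0],"rms",np.sqrt(np.mean(r.fun**2)))
c=env.read_camera("scene"); socket_from(c)
W=cloud(c);hs=cv2.cvtColor(c["pixels"],cv2.COLOR_BGR2HSV)
o=(hs[...,0]>3)&(hs[...,0]<22)&(hs[...,1]>190); o[:140]=0;o[215:]=0;o[:,:310]=0;o[:,:]&=True;o[:,360:]=0
v,u=np.nonzero(o);print("px",u.min(),u.max(),v.min(),v.max())
for vv in range(v.min(),v.max()+1,3):
    uu=u[v==vv]; print(vv,uu.min(),uu.max(),(uu.min()+uu.max())/2)
q=W[o]; side=q[(q[:,2]>T[2]+0)&(q[:,2]<T[2]+33)]; print("side circ",circ(side[:,:2]), "tcp",T)
# expected column of axis if knob at TCP
ax=proj(c,np.array([[T[0],T[1],T[2]+ZG+dz] for dz in (18,0,-22,-26,-45,-58)])); print(ax)
E
```

```text
hole r 11.935486020055817 [538.1938878  158.08492609] px [317.2300885  173.18584071] resid 0.164351900153236
[[294.  266.5]
 [302.  260.5]
 [310.  258.5]
 [318.  257.5]
 [326.  257.5]
 [334.  259.5]
 [342.  263.5]]
knob-TCP world [ 0.50731814 -1.93497812] tool [ 2.00035047e+00  4.71972483e-04 -1.04787355e-02] rms 0.42803865536918084
hole r 10.911678578084244 [540.29496467 152.34116347] px [341.8  197.48] resid 0.8967335087695778
px 324 342 159 197
159 327 338 332.5
162 326 339 332.5
165 326 339 332.5
168 326 338 332.0
171 326 338 332.0
174 326 338 332.0
177 326 338 332.0
180 324 342 333.0
183 324 342 333.0
186 329 338 333.5
189 331 335 333.0
192 329 337 333.0
195 331 335 333.0
side circ (array([554.81472043, 104.93453571]), np.float64(12.602038324709108)) tcp [552.96375934 108.0043514  165.35458816]
[[334.01857142 160.54051916]
 [333.81517173 169.65270902]
 [333.57377781 180.46701821]
 [333.53071252 182.39631863]
 [333.32950579 191.41026473]
 [333.19494913 197.43832584]]
```

```bash
python3 -m inch '[0,0,0,0,0,0,1, 0,0,0,0,0,0,1]'
python3 - <<'E'
from h import *
for i in range(2):
    s=env.state(); print(s["eef_pos"],s["tcp_rot"],s["qvel"].round(3))
    c=env.read_camera("wrist"); socket_from(c); W=cloud(c); C=-c["R"].T@c["t"]; print("cam-tcp tool",toolR(s).T@(C-s["eef_pos"]), "axis tool",toolR(s).T@c["R"][2])
b=masks(c)["blue"]&(abs(W[...,2]-100)<6); print("wrist panel",np.nanmedian(W[b][:,2]),cv2.minAreaRect(W[b][:,:2].astype(np.float32)))
A=np.c_[W[b][:,:2]-W[b][:,:2].mean(0),np.ones(b.sum())]; print("plane",np.linalg.lstsq(A,W[b][:,2],rcond=None)[0])
# table z
t=(abs(W[...,2])<15)&~np.isnan(W[...,2]); t[280:]=0
A=np.c_[W[t][:,:2]-W[t][:,:2].mean(0),np.ones(t.sum())]; print("table plane",np.linalg.lstsq(A,W[t][:,2],rcond=None)[0])
for n in ("scene","top"):
    c=env.read_camera(n); W=cloud(c); socket_from(c)
    b=masks(c)["blue"]&(abs(W[...,2]-100)<4)&(abs(W[...,0]-540)<120)&(abs(W[...,1]-150)<120); print(n,"panel",np.nanmedian(W[b][:,2]),cv2.minAreaRect(W[b][:,:2].astype(np.float32)))
    A=np.c_[W[b][:,:2]-W[b][:,:2].mean(0),np.ones(b.sum())]; print("plane",np.linalg.lstsq(A,W[b][:,2],rcond=None)[0])
cv2.imwrite("pics/top8.png",c["pixels"])
print(ray(c,252,263,100),ray(c,251,264,0))
E
```

```text
t: 8.05
eef_pos: [552.8, 108.4, 165.2]
tcp_rot: [-1.57, -0.0, -1.309]
ft_force: [0.0, 0.4, -0.7]
opening: 0.286
[552.81449357 108.38176771 165.21630622] [-1.57010462e+00 -2.54358285e-04 -1.30860981e+00] [ 0.004  0.005  0.002 -0.001 -0.001  0.001]
hole r 11.901776674816766 [538.21810019 158.10262554] px [317.55752212 173.77876106] resid 0.1846232837576697
cam-tcp tool [ -70.28357057 -169.41835306    0.3523062 ] axis tool [ 2.49039802e-01  9.68493248e-01 -6.90503788e-05]
[552.77065272 108.43306722 165.09031913] [-1.57032331e+00 -1.96880424e-04 -1.30854728e+00] [ 0.005  0.004  0.001 -0.002 -0.001 -0.001]
hole r 11.91881365717512 [538.24633354 158.14058636] px [317.60176991 173.83185841] resid 0.1879959873761829
cam-tcp tool [ -70.31948194 -169.43513316    0.35286123] axis tool [2.49064017e-01 9.68487024e-01 6.53793582e-07]
wrist panel 99.40941076635076 ((538.2661743164062, 157.3390350341797), (99.27145385742188, 129.87893676757812), 79.7341537475586)
plane [3.30866016e-04 1.10103484e-03 9.94289106e+01]
table plane [-0.0017604   0.01722338  0.82297651]
hole r 10.911678578084244 [540.29496467 152.34116347] px [341.8  197.48] resid 0.8967335087695778
scene panel 100.93243338972596 ((540.6341552734375, 154.9634552001953), (100.80111694335938, 130.10879516601562), 79.99076843261719)
plane [-3.48805072e-03  8.61863195e-03  1.00725358e+02]
top panel nan ((0.0, 0.0), (0.0, 0.0), 0.0)
plane [0. 0. 0.]
[536.48974576 154.43471352 100.        ] [549.66002406 172.71138473   0.        ]
  return np.nanmean(a, axis, out=out, keepdims=keepdims)
<stdin>:13: RuntimeWarning: Mean of empty slice.
  ret = um.true_divide(
```

View pics/top8.png

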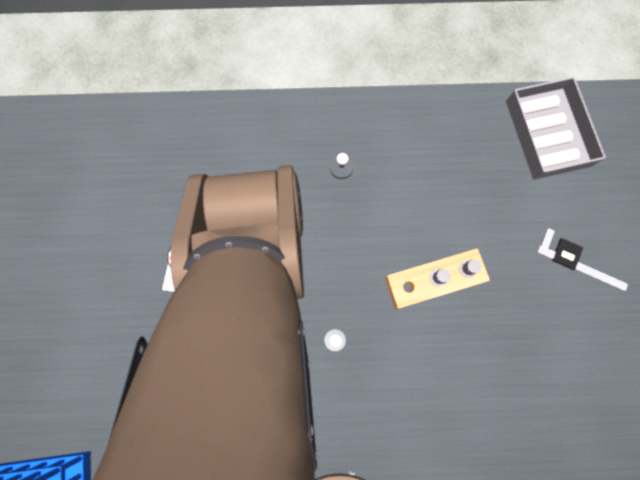

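```bash
python3 -m inch '[0,0,0,0,8.5,0,1, 0,0,0,0,8.5,0,1, 0,0,0,0,8.5,0,1, 0,0,0,0,8.5,0,1, 0,0,0,0,8.5,0,1, 0,0,0,0,8.5,0,1, 0,0,0,0,8.5,0,1, 0,0,0,0,0,0,1, 0,0,0,0,0,0,1, 0,0,0,0,0,0,1]'
python3 - <<'E'
from h import *
s=env.state(); print(s["t"],s["eef_pos"],s["tcp_rot"],s["qvel"].round(3),s["joints"].round(2))
c=env.read_camera("wrist"); socket_from(c); W=cloud(c)
cv2.imwrite("pics/w9.png",c["pixels"])
E
```

```text
t: 9.25
eef_pos: [552.7, 108.7, 164.8]
tcp_rot: [-1.571, -0.0, -2.343]
ft_force: [0.3, -0.0, -0.9]
opening: 0.287
9.25 [552.68704279 108.71754773 164.76876111] [-1.57070037e+00 -4.91839856e-05 -2.34311045e+00] [-0.002 -0.    -0.002  0.004 -0.001  0.018] [ 0.08  0.46  1.77 -0.    0.91  0.85]
hole r 11.70449425858035 [539.37024982 157.87973387] px [249.26168224 216.75700935] resid 0.2039885670807351
```

View pics/w9.png

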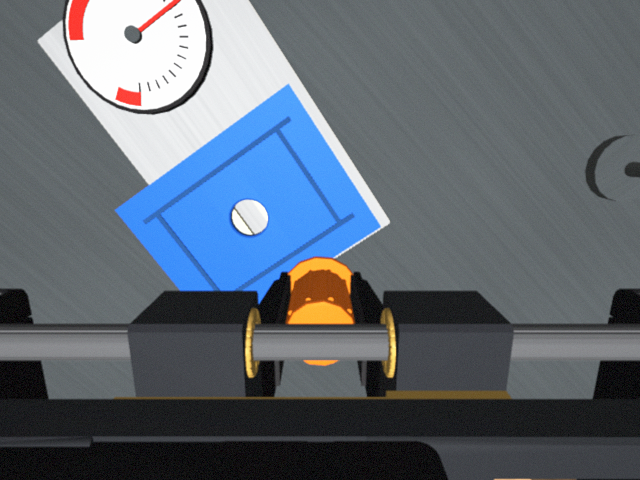

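Run:
```python
from h import *
s=env.state();T=s["eef_pos"];R=toolR(s)
c=env.read_camera("wrist"); g=c["pixels"][240:390,240:400]
k=4; G=cv2.resize(g,None,fx=k,fy=k,interpolation=cv2.INTER_CUBIC)
for off,col in ((0.,(255,0,0)),(3.0,(0,255,0))):
    for zz,r in ((ZG+18,14),(ZG-22,19),(ZG-26,19)):
        X=T+R@np.array([off,0,0]); q=proj(c,circ3(X[0],X[1],T[2]+zz,r))
        cv2.polylines(G,[((q-[240,240]+.5)*k).astype(np.int32)],True,col,1)
cv2.imwrite("pics/w10.png",G)
```

```text
(no output)
```

View pics/w10.png

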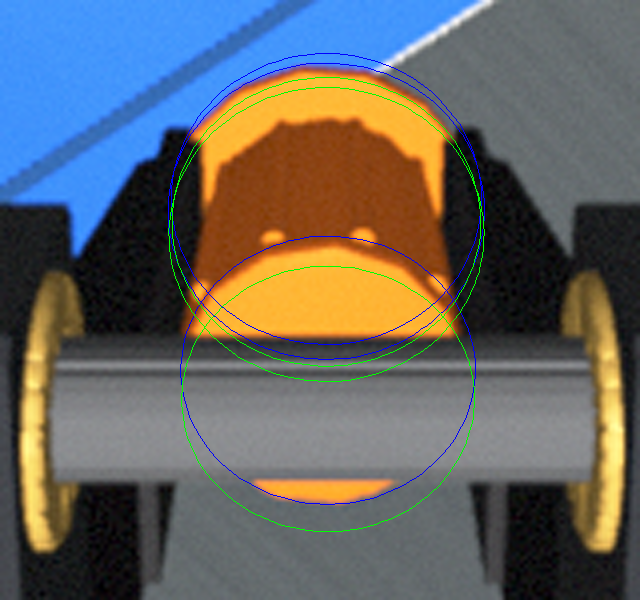

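Run:
```python
from h import *
s=env.state();T=s["eef_pos"];R=toolR(s)
c=env.read_camera("wrist"); W=cloud(c)
L=(W-T)@R   # tool coords
hs=cv2.cvtColor(c["pixels"],cv2.COLOR_BGR2HSV); o=(hs[...,0]>3)&(hs[...,0]<28)&(hs[...,1]>150)
for r0,r1 in((306,320),(361,365)):
    q=L[r0:r1,300:340][o[r0:r1,300:340]]; print("head top tool y",np.nanmedian(q[:,1]),np.nanmin(q[:,0]),np.nanmax(q[:,0]))
    A=np.c_[q[:,0],q[:,2],np.ones(len(q))]; print(np.linalg.lstsq(A,q[:,1],rcond=None)[0])
q=L[258:268,312:330][o[258:268,312:330]]; print("flange top y",np.nanmedian(q[:,1]),"xmin",np.nanpercentile(q[:,0],[0,5,50]))
# x extents of head top
col=L[290:370,318:323]; oo=o[290:370,318:323]
for v in list(range(298,306))+[362,363,364,365,366,367]: print(v,L[v,320].round(1),o[v,320],hs[v,320])
p=L[240:290,300:340]; b=(hs[...,0]>98)&(hs[...,0]<128)&(hs[...,1]>150)
print("panel y",np.nanmedian(L[b][:,1]), "world z", np.nanmedian(W[b][:,2]))
for v in range(254,262): print(v,L[v,320].round(1),o[v,320])
```

```text
head top tool y -34.552484607585 -11.236743699461625 -4.862450146957387
 ** On entry to DLASCL parameter number  4 had an illegal value
 ** On entry to DLASCL parameter number  4 had an illegal valueTraceback (most recent call last):
  File "<stdin>", line 8, in <module>
    x, resids, rank, s = _umath_linalg.lstsq(a, b, rcond,
                         ~~~~~~~~~~~~~~~~~~~^^^^^^^^^^^^^
                                             signature=signature)
                                             ^^^^^^^^^^^^^^^^^^^^
    raise LinAlgError("SVD did not converge in Linear Least Squares")
numpy.linalg.LinAlgError: SVD did not converge in Linear Least Squares
```

Run:
```python
from h import *
s=env.state();T=s["eef_pos"];R=toolR(s)
c=env.read_camera("wrist"); W=cloud(c)
L=(W-T)@R   # tool coords
hs=cv2.cvtColor(c["pixels"],cv2.COLOR_BGR2HSV); o=(hs[...,0]>3)&(hs[...,0]<28)&(hs[...,1]>150)
b=(hs[...,0]>98)&(hs[...,0]<128)&(hs[...,1]>150)
def pl(m,n):
    q=L[m]; q=q[~np.isnan(q).any(1)]; A=np.c_[q[:,0],q[:,2],np.ones(len(q))]; print(n,len(q),np.linalg.lstsq(A,q[:,1],rcond=None)[0],"med y",np.median(q[:,1]),"x",np.percentile(q[:,0],[1,50,99]))
m=o&(abs(L[...,1]+34.5)<2.5); pl(m,"head top"); 
v,u=np.nonzero(m); print(u.min(),u.max(),v.min(),v.max())
m=o&(abs(L[...,1]-4.8)<2.5); m[275:]=0; pl(m,"flange top"); v,u=np.nonzero(m); print(u.min(),u.max(),v.min(),v.max())
pl(b,"panel")
for v in list(range(297,306))+[360,362,364,365,366,367]: print(v,L[v,320].round(1),o[v,320],hs[v,320])
for v in range(254,262): print(v,L[v,320].round(1),o[v,320])
```

```text
head top 1424 [-1.93206889e-02 -6.13682720e-03 -3.43475098e+01] med y -34.33526290234727 x [-12.76756077  -7.16987362  13.67098478]
275 354 297 364
flange top 693 [-2.59976154e-02 -3.24819997e-03  5.06802360e+00] med y 5.469324957995563 x [-17.45709138 -13.15534417  -9.20319857]
288 353 257 274
panel 30540 [-0.09627985 -0.15519207 50.51512165] med y 65.40849419180485 x [-92.76105362 -31.53760021  20.68292848]
297 [-12.2 -29.3  -0.6] True [ 13 223 144]
298 [-13.1 -32.5  -0.6] True [ 12 215 145]
299 [-12.8 -32.7  -0.6] True [ 11 208 148]
300 [-12.2 -32.4  -0.6] True [ 12 221 163]
301 [-12.3 -33.6  -0.6] True [ 12 223 201]
302 [-12.1 -34.1  -0.6] True [ 17 196 253]
303 [-11.5 -33.5  -0.6] True [ 20 187 255]
304 [-11.4 -34.2  -0.6] True [ 20 190 254]
305 [-10.9 -34.1  -0.6] True [ 20 197 254]
360 [ 11.2 -35.8  -0.6] True [ 13 164 239]
362 [ 12.4 -35.2  -0.6] True [ 18 208 255]
364 [ 14.3 -33.7  -0.6] True [ 15 192 255]
365 [139.  165.2  -0.6] False [  9 118 186]
366 [140.8 166.2  -0.6] False [110  21 108]
367 [141.1 165.1  -0.6] False [ 98  28 109]
254 [-1.7 66.4 -0.5] False
255 [-1.  66.6 -0.5] False
256 [-17.5   8.5  -0.5] False
257 [-17.7   6.3  -0.5] False
258 [-17.1   6.7  -0.5] True
259 [-16.6   6.5  -0.5] True
260 [-16.3   6.2  -0.5] True
261 [-16.1   4.9  -0.5] True
```

```bash
cat >> h.py <<'E'
def scene_cols():
    s=env.state();T=s["eef_pos"]; c=env.read_camera("scene")
    L=c["pixels"].astype(float); o=np.clip((L[...,2]-L[...,0]-40)/120,0,1)  # orange weight
    ax=proj(c,np.array([[T[0],T[1],T[2]+ZG+dz] for dz in np.arange(18,-59,-1)]))
    print("T",T.round(2),"yaw",s["tcp_rot"][2].round(4))
    x0=int(ax[0,0]); sub=o[150:203,x0-22:x0+22]
    v=np.arange(150,203); w=sub.sum(1); cen=(sub*np.arange(x0-22,x0+22)).sum(1)/np.maximum(w,1e-6)
    e=np.interp(v,ax[:,1],ax[:,0])
    for a,b,n in((163,177,"head"),(180,184,"flange"),(186,197,"stem")):
        k=(v>=a)&(v<b)&(w>2); print(n,"centre-minus-TCPaxis px",(cen-e)[k].mean().round(2),"sd",(cen-e)[k].std().round(2),w[k].mean().round(1))
    W=cloud(c);hs=cv2.cvtColor(c["pixels"],cv2.COLOR_BGR2HSV)
    m=(hs[...,0]>3)&(hs[...,0]<22)&(hs[...,1]>190); m[:,:x0-22]=0;m[:,x0+22:]=0
    q=W[m]; C=-c["R"].T@c["t"]; dd=(T-C)[:2];dd/=np.linalg.norm(dd); r=np.array([dd[1],-dd[0]])
    q=q[(q[:,2]>T[2]-1)&(q[:,2]<T[2]+33)]; rel=(q[:,:2]-T[:2]); a=rel@dd; l=rel@r
    k=abs(l-np.median(l))<4; print("head front depth rel TCP +14:",np.median(a[k])+14*0.99,"view dir",dd.round(3),"right",r.round(3))
    return c
E
python3 - <<'E'
from h import *
c=scene_cols()
cv2.imwrite("pics/s11.png",cv2.resize(c["pixels"][140:240,270:430],None,fx=4,fy=4,interpolation=cv2.INTER_CUBIC))
E
python3 -m inch '[0,0,0,0,-8.5,0,1, 0,0,0,0,-8.5,0,1, 0,0,0,0,-8.5,0,1, 0,0,0,0,-8.5,0,1, 0,0,0,0,-8.5,0,1, 0,0,0,0,-8.5,0,1, 0,0,0,0,-8.5,0,1, 0,0,0,0,-8.5,0,1,0,0,0,0,-8.5,0,1,0,0,0,0,-8.5,0,1]'
python3 -m inch '[0,0,0,0,-8.5,0,1, 0,0,0,0,-8.5,0,1, 0,0,0,0,-8.5,0,1, 0,0,0,0,-8.5,0,1, 0,0,0,0,-8.5,0,1, 0,0,0,0,-8.5,0,1, 0,0,0,0,-8.5,0,1, 0,0,0,0,0,0,1,0,0,0,0,0,0,1]'
python3 - <<'E'
from h import *
c=scene_cols();print(env.state()["joints"],env.state()["t"])
cv2.imwrite("pics/s12.png",cv2.resize(c["pixels"][140:240,270:430],None,fx=4,fy=4,interpolation=cv2.INTER_CUBIC))
E
```

```text
T [552.71 108.71 164.76] yaw -2.3454
head centre-minus-TCPaxis px -6.95 sd 0.1 2.4
flange centre-minus-TCPaxis px -3.93 sd 1.93 9.4
stem centre-minus-TCPaxis px -0.83 sd 0.14 6.0
head front depth rel TCP +14: 5.261720353555162 view dir [-0.617  0.787] right [0.787 0.617]
t: 10.5
eef_pos: [552.7, 108.7, 164.7]
tcp_rot: [-1.571, -0.0, -0.856]
ft_force: [0.5, -0.4, -0.9]
opening: 0.288
t: 11.4
eef_pos: [552.7, 108.7, 164.7]
tcp_rot: [-1.571, 0.0, 0.171]
ft_force: [-0.4, -0.3, -0.2]
opening: 0.29
T [552.68 108.71 164.75] yaw 0.1713
head centre-minus-TCPaxis px 5.5 sd 0.12 6.5
flange centre-minus-TCPaxis px 3.49 sd 2.04 11.5
stem centre-minus-TCPaxis px 0.96 sd 0.19 6.3
head front depth rel TCP +14: 1.6509930971125026 view dir [-0.617  0.787] right [0.787 0.617]
[ 7.69791503e-02  4.60653488e-01  1.76908588e+00 -1.03719674e-04
  9.11844215e-01 -1.66526933e+00] 11.45
```

View pics/s11.png

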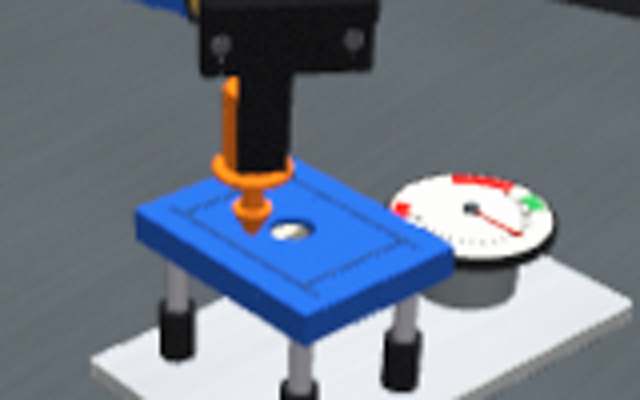

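View pics/s12.png

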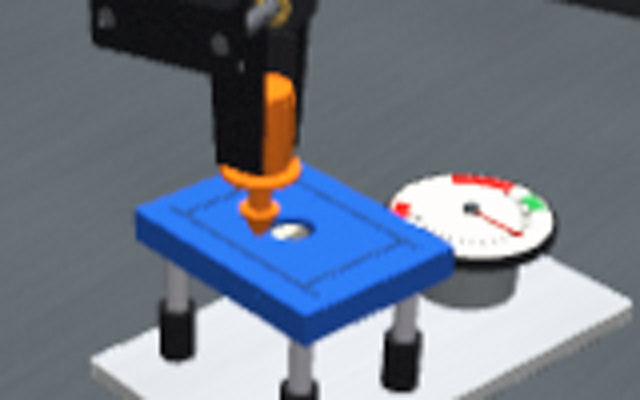

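Run:
```python
from h import *
plan([536.6,156.7,146])
c=env.read_camera("scene"); g=c["pixels"][185:212,325:360].astype(int)
bl=g[...,0]-g[...,2]
print(proj(c,np.array([[538.6,157.0,100.]])))
m=(bl<60); 
for r in range(0,27): print(185+r,''.join('#' if x else '.' for x in m[r]))
```

```text
t 11.45 pos [552.7  108.7  164.74] rpy [-1.5709 -0.      0.1715] F [-0.05 -0.63 -0.51] op 0.288 j [ 0.08  0.46  1.77 -0.    0.91 -1.67]
tool shift mm [-7.67 18.74 50.04]
[[342.64141198 196.32431108]]
185 ..#################............####
186 ...##############................##
187 ....#.########....................#
188 .......######......................
189 .......######......................
190 .....#########.....................
191 .....##########....................
192 .....##########....................
193 .....##########....................
194 ......########.....................
195 .......#######.....................
196 .......######.#######..............
197 ........####.##########............
198 ........###..#########.............
199 ..............###.##...............
200 ...................................
201 ...................................
202 ...................................
203 ...................................
204 ...................................
205 ...................................
206 ...................................
207 ...................................
208 ...................................
209 ...................................
210 ...................................
211 ...................................
```

```bash
python3 -m inch '[-0.0017,0,0.011,0,0,0,1, -0.002,0,0.013,0,0,0,1, -0.002,0,0.013,0,0,0,1, -0.002,0,0.013,0,0,0,1, 0,0.009,0,0,0,0,1, 0,0.0095,0,0,0,0,1, 0,0,0,0,0,0,1,0,0,0,0,0,0,1]'
python3 - <<'E'
from h import *
plan([536.6,156.7,146])
c=env.read_camera("scene")
cv2.imwrite("pics/s13.png",cv2.resize(c["pixels"][140:240,270:430],None,fx=4,fy=4,interpolation=cv2.INTER_CUBIC))
E
```

```text
t: 12.3
eef_pos: [536.4, 156.2, 145.7]
tcp_rot: [-1.571, 0.001, 0.175]
ft_force: [0.6, -0.0, 0.3]
opening: 0.288
t 12.3 pos [536.39 156.21 145.74] rpy [-1.5709e+00  1.0000e-03  1.7490e-01] F [ 0.62 -0.03  0.26] op 0.288 j [ 0.17  0.48  1.8  -0.    0.86 -1.58]
tool shift mm [ 0.3  -0.26  0.45]
```

View pics/s13.png

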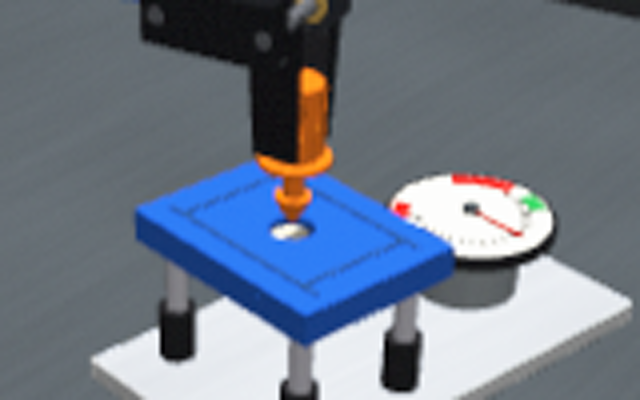

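```bash
python3 -m inch '[0,0.004,0,0,0,0,1, 0,0.004,0,0,0,0,1, 0,0.004,0,0,0,0,1, 0,0.004,0,0,0,0,1, 0,0,0,0,0,0,1,0,0,0,0,0,0,1]'
python3 - <<'E'
from h import *
plan([536.6,156.7,146]);print(env.state()["moment"])
c=env.read_camera("scene")
cv2.imwrite("pics/s14.png",cv2.resize(c["pixels"][140:240,270:430],None,fx=4,fy=4,interpolation=cv2.INTER_CUBIC))
E
```

```text
t: 12.95
eef_pos: [536.4, 156.6, 130.2]
tcp_rot: [-1.571, 0.0, 0.175]
ft_force: [1.2, 0.0, -0.2]
opening: 0.29
t 12.95 pos [536.36 156.6  130.15] rpy [-1.5709e+00  2.0000e-04  1.7550e-01] F [ 1.17  0.03 -0.22] op 0.29 j [ 0.17  0.5   1.81 -0.    0.83 -1.58]
tool shift mm [  0.25 -15.85   0.05]
[ 0.10727034 -0.10817217  0.01351892]
```

View pics/s14.png

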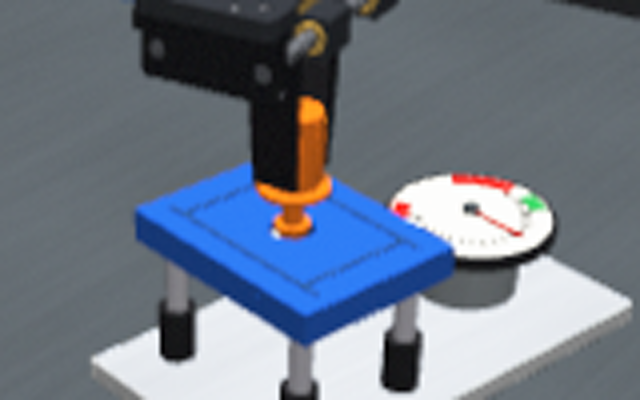

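```bash
python3 -m inch '[0,0.002,0,0,0,0,1, 0,0.002,0,0,0,0,1, 0,0,0,0,0,0,1]'
python3 - <<'E'
from h import *
plan([536.6,156.7,100])
E
python3 -m inch '[0,0.002,0,0,0,0,1, 0,0.001,0,0,0,0,1, 0,0,0,0,0,0,1]'
python3 - <<'E'
from h import *
plan([536.6,156.7,100])
E
```

```text
t: 13.3
eef_pos: [536.3, 156.6, 126.0]
tcp_rot: [-1.571, 0.0, 0.175]
ft_force: [-0.0, 0.5, -0.3]
opening: 0.287
t 13.3 pos [536.26 156.57 126.01] rpy [-1.5709e+00  4.0000e-04  1.7540e-01] F [-0.02  0.5  -0.28] op 0.287 j [ 0.17  0.51  1.82 -0.    0.82 -1.58]
tool shift mm [ 0.36 26.01  0.07]
t: 13.6
eef_pos: [536.4, 156.6, 123.4]
tcp_rot: [-1.571, -0.0, 0.175]
ft_force: [0.3, 0.9, 3.7]
opening: 0.285
t 13.6 pos [536.41 156.62 123.38] rpy [-1.5708e+00 -2.0000e-04  1.7540e-01] F [0.3  0.87 3.69] op 0.285 j [ 0.17  0.51  1.82 -0.    0.81 -1.58]
tool shift mm [ 0.19 23.38  0.04]
```

```bash
for i in 1; do python3 -m inch '[0,0.001,0,0,0,0,1, 0,0.001,0,0,0,0,1, 0,0,0,0,0,0,1]'; done; python3 -m inch '[0,0.001,0,0,0,0,1, 0,0.001,0,0,0,0,1, 0,0,0,0,0,0,1]'
```

```text
t: 13.9
eef_pos: [536.7, 156.6, 121.6]
tcp_rot: [-1.571, -0.001, 0.175]
ft_force: [-0.8, -0.2, 6.5]
opening: 0.29
t: 14.2
eef_pos: [537.0, 156.6, 119.8]
tcp_rot: [-1.571, -0.002, 0.175]
ft_force: [-0.8, -0.7, 7.0]
opening: 0.29
```

```bash
cat >> h.py <<'E'
def needle(save=None):
    c=env.read_camera("scene"); g=c["pixels"]
    # rectify dial plane (z=58) into jig frame, socket P, jig yaw from panel
    yaw=NEED_YAW; ex=np.array([np.cos(yaw),np.sin(yaw)]); ey=np.array([-ex[1],ex[0]])
    D=np.array([538.6,157.0])+135*ey
    k=4; n=110*k
    src=proj(c,np.array([[*(D+a*ex+b*ey),58.] for a,b in((-55,55),(55,55),(55,-55),(-55,-55))])).astype(np.float32)
    H=cv2.getPerspectiveTransform(src,np.float32([[0,0],[n,0],[n,n],[0,n]]))
    I=cv2.warpPerspective(g,H,(n,n),flags=cv2.INTER_CUBIC)
    if save: cv2.imwrite(save,I)
    return I
NEED_YAW=np.radians(-10.1)
E
python3 - <<'E'
from h import *
plan([536.6,156.7,100]); needle("pics/n1.png")
E
```

```text
t 14.2 pos [536.96 156.63 119.79] rpy [-1.5709 -0.0017  0.1754] F [-0.79 -0.65  6.97] op 0.29 j [ 0.17  0.51  1.82 -0.    0.8  -1.58]
tool shift mm [-0.38 19.79  0.13]
```

View pics/n1.png

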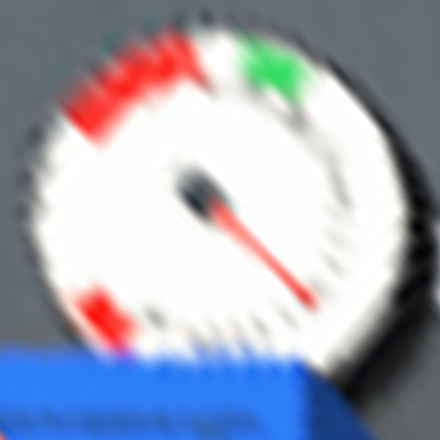

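```bash
python3 -m inch '[0,0.001,0,0,0,0,1, 0,0.001,0,0,0,0,1, 0,0,0,0,0,0,1]';  python3 -m inch '[0,0.001,0,0,0,0,1, 0,0.001,0,0,0,0,1, 0,0,0,0,0,0,1]'
```

```text
t: 14.55
eef_pos: [536.7, 156.6, 117.5]
tcp_rot: [-1.571, -0.001, 0.175]
ft_force: [-0.7, 0.7, -2.6]
opening: 0.288
t: 14.85
eef_pos: [536.4, 156.6, 115.1]
tcp_rot: [-1.571, 0.0, 0.175]
ft_force: [0.0, 0.1, 1.2]
opening: 0.29
```

```bash
python3 -m inch '[0,0.001,0,0,0,0,1, 0,0.001,0,0,0,0,1, 0,0,0,0,0,0,1]';  python3 -m inch '[0,0.001,0,0,0,0,1, 0,0.001,0,0,0,0,1, 0,0,0,0,0,0,1]'
python3 - <<'E'
from h import *
plan([536.6,156.7,100]); needle("pics/n2.png")
c=env.read_camera("scene")
cv2.imwrite("pics/s15.png",cv2.resize(c["pixels"][140:240,270:430],None,fx=4,fy=4,interpolation=cv2.INTER_CUBIC))
E
```

```text
t: 15.15
eef_pos: [536.2, 156.5, 112.9]
tcp_rot: [-1.571, 0.001, 0.175]
ft_force: [-0.0, 0.0, -0.9]
opening: 0.287
t: 15.45
eef_pos: [536.3, 156.6, 111.0]
tcp_rot: [-1.571, 0.0, 0.175]
ft_force: [-0.7, 0.1, -0.5]
opening: 0.288
t 15.45 pos [536.26 156.57 111.01] rpy [-1.5709e+00  4.0000e-04  1.7540e-01] F [-0.69  0.11 -0.51] op 0.288 j [ 0.17  0.53  1.83 -0.    0.79 -1.58]
tool shift mm [ 0.36 11.01  0.07]
```

View pics/s15.png

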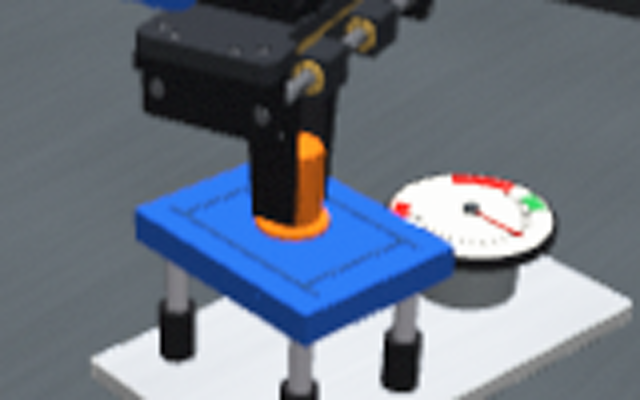

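```bash
python3 -m inch '[0,0.001,0,0,0,0,1, 0,0.001,0,0,0,0,1, 0,0.001,0,0,0,0,1, 0,0,0,0,0,0,1]';  python3 -m inch '[0,0.001,0,0,0,0,1, 0,0,0,0,0,0,1,0,0,0,0,0,0,1]'
```

```text
t: 15.95
eef_pos: [536.4, 156.6, 108.3]
tcp_rot: [-1.571, 0.0, 0.175]
ft_force: [-0.8, -0.5, 2.4]
opening: 0.292
t: 16.25
eef_pos: [536.4, 156.6, 107.5]
tcp_rot: [-1.571, -0.0, 0.175]
ft_force: [-1.6, -1.4, 4.9]
opening: 0.288
```

```bash
python3 -m inch '[0,0.001,0,0,0,0,1, 0,0.0005,0,0,0,0,1, 0,0,0,0,0,0,1,0,0,0,0,0,0,1]'
python3 - <<'E'
from h import *
needle("pics/n3.png")
E
python3 -m inch '[0,0.0005,0,0,0,0,1, 0,0,0,0,0,0,1,0,0,0,0,0,0,1]'
```

```text
t: 16.65
eef_pos: [536.4, 156.6, 106.3]
tcp_rot: [-1.571, -0.0, 0.176]
ft_force: [-2.3, -0.2, 9.2]
opening: 0.289
t: 17.0
eef_pos: [536.4, 156.6, 105.9]
tcp_rot: [-1.571, -0.001, 0.175]
ft_force: [-3.8, -1.2, 11.9]
opening: 0.29
```

View pics/n3.png

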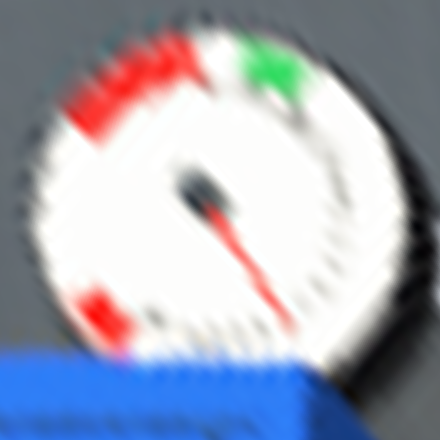

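```bash
python3 -m inch '[0,0.0004,0,0,0,0,1, 0,0,0,0,0,0,1,0,0,0,0,0,0,1,0,0,0,0,0,0,1]'; python3 -m inch '[0,-0.001,0,0,0,0,1, 0,-0.001,0,0,0,0,1,0,-0.001,0,0,0,0,1,0,0,0,0,0,0,1,0,0,0,0,0,0,1]'
```

```text
t: 17.4
eef_pos: [536.5, 156.6, 105.6]
tcp_rot: [-1.571, -0.001, 0.175]
ft_force: [-4.2, -0.2, 12.9]
opening: 0.293
t: 17.9
eef_pos: [536.4, 156.6, 107.8]
tcp_rot: [-1.571, -0.0, 0.175]
ft_force: [-0.2, -0.1, 3.2]
opening: 0.293
```

```bash
python3 -m inch '[0,-0.001,0,0,0,0,1, 0,-0.001,0,0,0,0,1,0,0,0,0,0,0,1]'; python3 -m inch '[0,-0.0007,0,0,0,0,1, 0,0,0,0,0,0,1]'; python3 -m inch '[0,-0.0007,0,0,0,0,1, 0,0,0,0,0,0,1]'
```

```text
t: 18.2
eef_pos: [536.4, 156.6, 109.7]
tcp_rot: [-1.571, 0.0, 0.175]
ft_force: [0.2, -0.3, -0.4]
opening: 0.288
t: 18.4
eef_pos: [536.4, 156.6, 110.5]
tcp_rot: [-1.571, 0.0, 0.175]
ft_force: [-0.6, -0.4, -0.3]
opening: 0.292
t: 18.6
eef_pos: [536.4, 156.6, 111.3]
tcp_rot: [-1.571, -0.0, 0.175]
ft_force: [-0.1, -0.4, -0.5]
opening: 0.291
```

```bash
python3 -m inch '[0,-0.0007,0,0,0,0,1, 0,0,0,0,0,0,1]'; python3 -m inch '[0,-0.0007,0,0,0,0,1, 0,0,0,0,0,0,1]'; python3 -m inch '[0,-0.0007,0,0,0,0,1, 0,0,0,0,0,0,1]'
```

```text
t: 18.8
eef_pos: [536.4, 156.6, 112.1]
tcp_rot: [-1.571, -0.0, 0.175]
ft_force: [-0.4, 0.1, -0.6]
opening: 0.29
t: 19.0
eef_pos: [536.4, 156.6, 112.7]
tcp_rot: [-1.571, -0.0, 0.175]
ft_force: [-1.1, -0.5, 0.1]
opening: 0.291
t: 19.2
eef_pos: [536.4, 156.6, 113.4]
tcp_rot: [-1.571, -0.0, 0.175]
ft_force: [-0.1, -0.5, -0.7]
opening: 0.293
```

```bash
python3 -m inch '[0,-0.0007,0,0,0,0,1, 0,0,0,0,0,0,1]'; python3 -m inch '[0,-0.0005,0,0,0,0,1, 0,0,0,0,0,0,1]'
python3 - <<'E'
from h import *
c=env.read_camera("scene")
cv2.imwrite("pics/s16.png",cv2.resize(c["pixels"][140:240,270:430],None,fx=4,fy=4,interpolation=cv2.INTER_CUBIC))
E
```

```text
t: 19.4
eef_pos: [536.3, 156.6, 114.0]
tcp_rot: [-1.571, 0.0, 0.175]
ft_force: [0.6, -0.4, -3.6]
opening: 0.293
t: 19.6
eef_pos: [536.3, 156.6, 114.4]
tcp_rot: [-1.571, 0.0, 0.175]
ft_force: [-0.0, 0.8, -4.7]
opening: 0.292
```

View pics/s16.png

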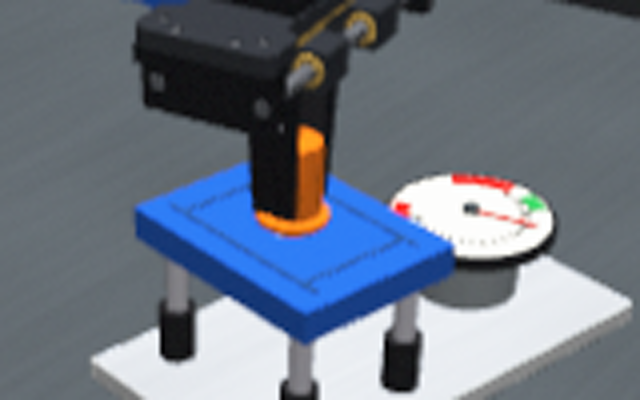

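```bash
python3 -m inch '[0,-0.0007,0,0,0,0,1, 0,-0.0005,0,0,0,0,1, 0,0,0,0,0,0,1]';python3 -m inch '[0,-0.0003,0,0,0,0,1, 0,0,0,0,0,0,1]'
python3 - <<'E'
from h import *
needle("pics/n4.png")
E
```

```text
t: 19.95
eef_pos: [536.3, 156.6, 115.5]
tcp_rot: [-1.571, 0.0, 0.175]
ft_force: [1.2, 1.1, -8.6]
opening: 0.289
t: 20.15
eef_pos: [536.3, 156.5, 115.8]
tcp_rot: [-1.571, 0.0, 0.175]
ft_force: [1.5, -0.1, -10.3]
opening: 0.286
```

View pics/n4.png

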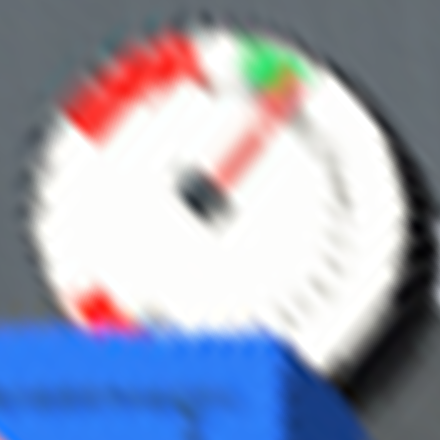

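```bash
python3 -m inch '[0,-0.0004,0,0,0,0,1, 0,0,0,0,0,0,1]'
python3 - <<'E'
from h import *
needle("pics/n5.png"); print(env.state()["ft_force"])
E
```

```text
t: 20.4
eef_pos: [536.3, 156.6, 116.3]
tcp_rot: [-1.571, 0.0, 0.175]
ft_force: [2.0, 1.3, -11.3]
opening: 0.287
[  1.0466587    0.88324504 -11.42626607]
```

View pics/n5.png

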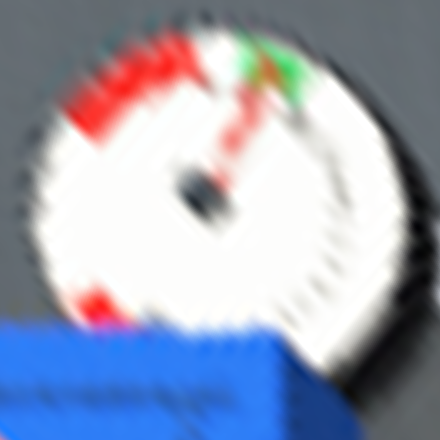

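```bash
python3 -m inch '[0,0,0,0,0,0,1, 0,0,0,0,0,0,1, 0,0,0,0,0,0,1, 0,0,0,0,0,0,1, 0,0,0,0,0,0,1, 0,0,0,0,0,0,1, 0,0,0,0,0,0,1]'
python3 - <<'E'
from h import *
needle("pics/n6.png"); print(env.state()["ft_force"])
E
```

```text
t: 21.15
eef_pos: [536.3, 156.6, 116.4]
tcp_rot: [-1.571, 0.0, 0.175]
ft_force: [0.8, 0.2, -12.4]
opening: 0.29
[  0.59110028   0.03862291 -11.20901443]
```

View pics/n6.png

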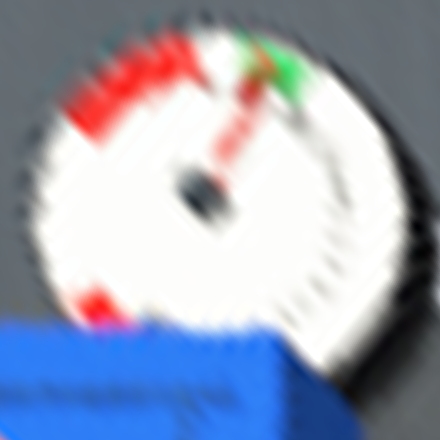

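```bash
python3 -m inch '[0,0,0,0,0,0,1, 0,0,0,0,0,0,1, 0,0,0,0,0,0,1, 0,0,0,0,0,0,1, 0,0,0,0,0,0,1, 0,0,0,0,0,0,1, 0,0,0,0,0,0,1,0,0,0,0,0,0,1,0,0,0,0,0,0,1,0,0,0,0,0,0,1]';  python3 -m inch '[0,0,0,0,0,0,1, 0,0,0,0,0,0,1, 0,0,0,0,0,0,1, 0,0,0,0,0,0,1, 0,0,0,0,0,0,1, 0,0,0,0,0,0,1, 0,0,0,0,0,0,1,0,0,0,0,0,0,1,0,0,0,0,0,0,1,0,0,0,0,0,0,1]'
python3 - <<'E'
from h import *
needle("pics/n7.png"); print(env.state()["ft_force"],env.state()["eef_pos"])
E
```

```text
t: 22.2
eef_pos: [536.4, 156.6, 116.5]
tcp_rot: [-1.571, 0.0, 0.175]
ft_force: [0.7, -0.9, -11.9]
opening: 0.291
t: 23.2
eef_pos: [536.4, 156.6, 116.4]
tcp_rot: [-1.571, 0.0, 0.175]
ft_force: [-1.2, -0.2, -12.6]
opening: 0.289
[ -0.64450878   0.65874902 -11.56369378] [536.38198563 156.57577312 116.45269535]
```

View pics/n7.png

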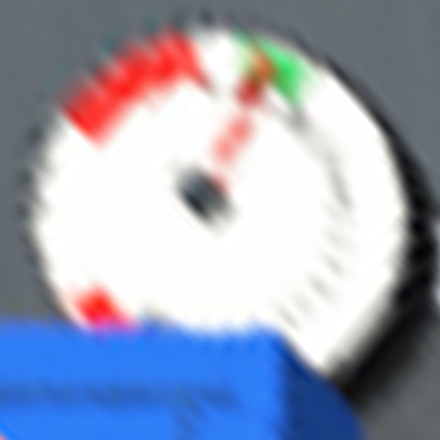

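```bash
python3 -m inch '[0,0.001,0,0,0,0,1, 0,0.001,0,0,0,0,1, 0,0.001,0,0,0,0,1, 0,0.001,0,0,0,0,1, 0,0.001,0,0,0,0,1, 0,0.001,0,0,0,0,1, 0,0.001,0,0,0,0,1, 0,0,0,0,0,0,1]'; python3 -m inch '[0,0.001,0,0,0,0,1, 0,0,0,0,0,0,1,0,0,0,0,0,0,1]'
```

```text
t: 24.05
eef_pos: [536.4, 156.6, 109.4]
tcp_rot: [-1.571, -0.0, 0.175]
ft_force: [-1.2, 0.4, -0.7]
opening: 0.29
t: 24.35
eef_pos: [536.5, 156.6, 108.5]
tcp_rot: [-1.571, -0.0, 0.175]
ft_force: [1.3, 0.8, 0.1]
opening: 0.29
```

```bash
python3 -m inch '[0,0.0006,0,0,0,0,1, 0,0,0,0,0,0,1,0,0,0,0,0,0,1]'; python3 -m inch '[0,0,0,0,0,0,0.2, 0,0,0,0,0,0,0, 0,0,0,0,0,0,-0.2, 0,0,0,0,0,0,-0.4, 0,0,0,0,0,0,-0.6, 0,0,0,0,0,0,-0.6]'
python3 - <<'E'
from h import *
plan([536.5,156.6,200])
c=env.read_camera("scene")
cv2.imwrite("pics/s17.png",cv2.resize(c["pixels"][140:240,270:430],None,fx=4,fy=4,interpolation=cv2.INTER_CUBIC))
E
```

```text
t: 24.65
eef_pos: [536.5, 156.6, 108.0]
tcp_rot: [-1.571, -0.0, 0.175]
ft_force: [-0.3, -0.6, 3.2]
opening: 0.292
t: 25.25
eef_pos: [536.4, 156.6, 107.8]
tcp_rot: [-1.571, 0.0, 0.175]
ft_force: [0.3, -0.0, 0.3]
opening: 0.734
t 25.25 pos [536.38 156.6  107.81] rpy [-1.5709e+00  1.0000e-04  1.7550e-01] F [ 0.34 -0.02  0.33] op 0.734 j [ 0.17  0.53  1.83 -0.    0.78 -1.58]
tool shift mm [ 1.100e-01 -9.219e+01 -2.000e-02]
```

View pics/s17.png

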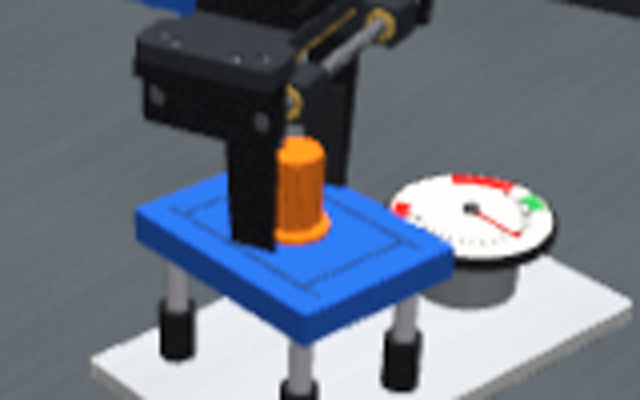

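Released: the knob is upright, flange on panel at about (300,232) and the needle is back at its rest direction. Lifting away straight up.

```bash
python3 -m inch '[0,-0.01,0,0,0,0,-0.6, 0,-0.02,0,0,0,0,-0.6, 0,-0.03,0,0,0,0,-0.6, 0,-0.03,0,0,0,0,-0.6, 0,-0.03,0,0,0,0,-0.6, 0,-0.02,0,0,0,0,-0.6, 0,0,0,0,0,0,-0.6,0,0,0,0,0,0,-0.6,0,0,0,0,0,0,-0.6,0,0,0,0,0,0,-0.6]'
python3 - <<'E'
from h import *
c=env.read_camera("scene"); W=cloud(c)
hs=cv2.cvtColor(c["pixels"],cv2.COLOR_BGR2HSV); o=(hs[...,0]>3)&(hs[...,0]<22)&(hs[...,1]>190)&(abs(W[...,0]-540)<40)&(abs(W[...,1]-155)<40)
print("head top z",np.nanpercentile(W[o][:,2],[2,50,95,99]),"F",env.state()["ft_force"])
needle("pics/n8.png")
cv2.imwrite("pics/s18.png",cv2.resize(c["pixels"][140:240,270:430],None,fx=4,fy=4,interpolation=cv2.INTER_CUBIC)); cv2.imwrite("pics/s18f.png",c["pixels"])
E
```

```text
t: 26.3
eef_pos: [536.1, 156.5, 246.9]
tcp_rot: [-1.571, 0.002, 0.175]
ft_force: [-0.5, -1.1, 0.1]
opening: 0.799
head top z [102.81463805 125.62942585 145.23486203 145.70908503] F [0.28805061 1.01000629 0.11435382]
```

View pics/s18.png

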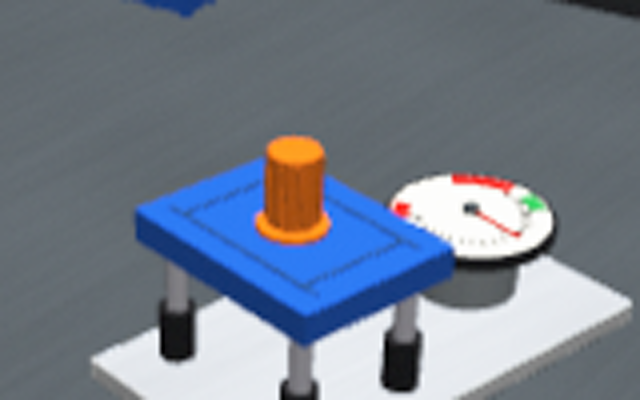

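View pics/n8.png

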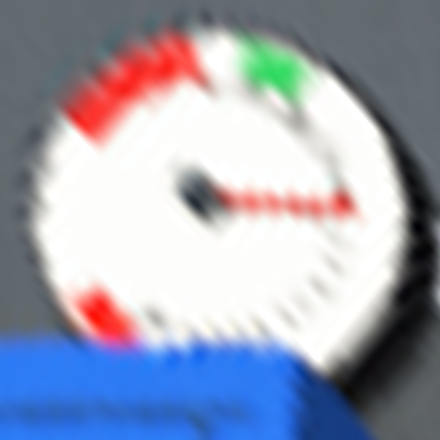

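View pics/s18f.png

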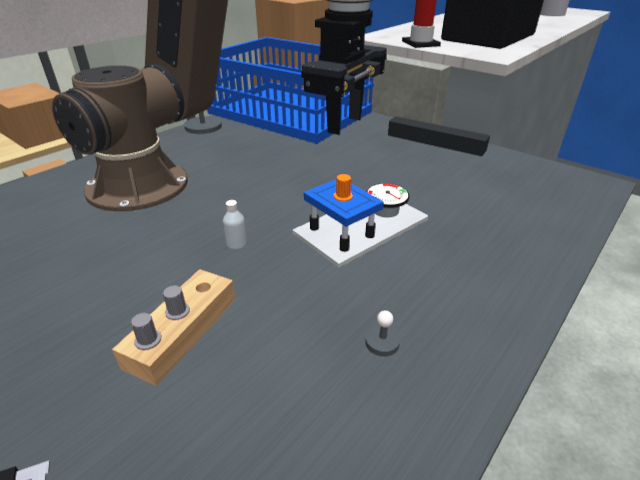

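```bash
python3 -c "
from cell import env
print(env.job_done())"
```

```text
the job is handed in; nothing more can be done
None
```

The orange knob is snapped into the socket, passed the 12 N pull test, and was left seated with the arm clear. I handed the job in at about 26 s; it reported no verdict.

- **Insertion:** I took the knob from the rack. The barb snapped through the jaws at about 7 N on the wrist sensor, and I then pressed on to 12.9 N.
- **Pull:** the knob had about 5 mm of free play, the upper end of the expected range, before the barb took the load. I held it for about 3 s at 11.2 to 12.6 N (wrist sensor). The needle was in the green band in all three dial pictures taken during the hold.
- **Release:** I eased the pull off, pressed lightly (about 3 N) back to home height, opened the gripper and lifted straight up.
- **Last checks:**
  - The knob stands upright with its flange on the panel. Its head top measured 145 mm against 144 mm expected, within the camera's accuracy.
  - The needle is at about zero.
  - The grey knobs, reference sphere and bottle look unmoved in the scene picture; I did not measure them.
- **Disagreement:** before insertion, the cameras differed by up to about 6 mm on the socket position. I settled it by viewing the hole with the wrist camera at two tool angles and the knob stem with the scene camera. After that the tip lined up with the hole, and side force stayed under about 4.5 N.

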